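Load the tube block and clamp it, holding the trigger

TASK

Put the tall tube in the one-dot pocket of the white block and then the short tube in the two-dot pocket, both standing fully home. Then pump the bench clamp's trigger (do not push the jaw itself) until the sprung pad has pushed the block flat against the fixed anvil and is pressed in about half way, never near fully home, which would crush the block. The program finishes while still holding the trigger squeezed, so that the pad stays half pressed, and leave the other things on the bench where they are.

Things in the scene. Friction and masses are not known exactly. Their poses are not given: they have to be found in the camera images.
- clamp: Fixed bench ratchet clamp. Bed 130 (x) x 300 (y) x 12 mm; the push rod runs along its y. Origin: centre of the bed's underside, on the bench, z up. At +y the fixed anvil (100 wide, top 56 mm over the bench), at -y (y -135 to -65 mm) the housing, 48 wide, top 64 mm, with upright handle and trigger; the sliding jaw lies between.
- anvil_face (a point): Centre of the fixed anvil's clamping face, at y = +125 mm of the clamp, 34 mm above the bench. Axes as the clamp's.
- squeeze_mid (a point): At y = -95.5 mm of the clamp, 106 mm up: fingers opened 78 mm or more and centred here from above, closing along the clamp's y, take handle and trigger between them. The fixed handle's outer face is 10.5 mm to +y; the trigger bar's outer face is 35.5 mm to -y at rest, 10.5 mm fully squeezed (fingers 21 mm apart). Nothing near is over 72 mm high.
- handle_top (a point): Top middle of the fixed handle, an upright steel plate 26 wide (x) and 8 mm thick (y), 128 mm high above the bench.
- trigger: Moving trigger on the handle's -y side: an aluminium lever, pivot (its origin) 6 mm up at y = -110 mm of the clamp, with a cross bar on top, 12 mm in diameter, 34 long along x, 100 mm from the pivot. A spring returns it. A squeeze takes about 5 N on the bar while the jaw runs free, about 14 N with the pad half pressed.
- trigger_bar (a point): Middle of the trigger's cross bar, about 105 mm above the bench.
- squeeze (a joint): Trigger angle in rad: 0 at rest (sprung back), 0.25 fully squeezed against the handle; the bar moves 25 mm.
- ram: Toothed push rod (5 mm pitch) with a jaw plate 60 x 12 x 36 mm in front, top 50 mm up. The trigger's pawl drives it to +y, 0.5 to 0.56 mm per mm of bar travel, 13 mm a squeeze less up to 5 mm lost between teeth; on the return it stays. Its brake holds only 5 N: if the trigger is let go, a harder pressed pad pushes it back. Origin: 25 mm to -y of the free pad's face.
- advance (a joint): Ram travel in m, 0 fully back, 0.062 at most, growing towards the anvil.
- pad: Black rubber pad, 60 x 8 x 36 mm, on two sprung pins in front of the jaw plate; 16 mm of open gap to the plate when not pressed. It is the part that presses the block, and its gap shows the force. Origin as the ram's.
- pad_face (a point): Centre of the pad's front (+y) face, 32 mm above the bench.
- pad_spring (a joint): How far the pad is pushed in towards the jaw plate, in m: 0 free, 0.016 fully home; 1 N to start and 1.5 N per mm. About 0.008 (half way, 13 N) is right; beyond 0.0135 the block is crushed; sliding the block along the bed pushes it in by up to about 3 mm.
- block: Loose white plastic tube block, 116 (x) x 60 (y) x 45 mm, on the clamp's bed between pad and anvil, axes nearly along the clamp's, at first some mm off the anvil and a little skew. Origin: centre of underside. Three equal pockets in a row along x, 22 mm wide, 25 deep, 36 apart, marked by one, two and three small black dots.
- pocket1 (a point): Mouth centre of the one-dot pocket (at x = -36 mm of the block), on the block's top.
- pocket2 (a point): Mouth centre of the two-dot pocket (the middle one).
- pocket3 (a point): Mouth centre of the three-dot pocket (at x = +36 mm).
- tall_tube: Tall capped sample tube, 85 mm high, amber body 18 mm in diameter, white cap 20 mm in diameter and 16 mm high. Origin: centre of its foot. It stands upright in one of the stand's two holes, foot 15 mm above the bench.
- short_tube: Short capped sample tube, 65 mm high, otherwise like the tall one. Origin: centre of its foot. It stands in the other hole.
- stand: Fixed blue tube stand, 130 (x) x 60 (y) x 40 mm, two holes 22 mm wide and 25 mm deep at x = -35 and +35 mm. Origin: centre of the underside.
- plate96: Bystander: a well plate, 86 x 127 x 16 mm, lying on the bench. Origin: centre of underside.
- timer: Bystander: a flat bench timer, 70 x 90 x 20 mm. Origin: centre of underside.
- jar: Bystander: a closed glass jar, 70 mm wide, 95 mm high. Origin: centre of underside.
- trough: Bystander: an empty white reagent trough, 50 x 130 x 30 mm. Origin: centre of underside.
Things that resemble listed ones, but are neither listed nor needed, are in the scene too. What is shaped like the block but yellow is not meant.

How it is judged:
On the way, in this order (a step that is already met when the one before it is completed fails the run):
1. the tall tube stands fully home in the one-dot pocket, let go (horizontal distance between tall_tube and pocket1 below 0.007 m and z of tall_tube in the frame of block below 0.026 m and angle between tall_tube's own z axis and vertical below 0.2 rad and contact force between the fingers and tall_tube below 0.1 N), for 0.2 s.
2. the short tube stands fully home in the two-dot pocket, let go (horizontal distance between short_tube and pocket2 below 0.007 m and z of short_tube in the frame of block below 0.026 m and angle between short_tube's own z axis and vertical below 0.2 rad and contact force between the fingers and short_tube below 0.1 N), for 0.2 s.
3. the pad presses on the block (contact force between pad and block above 2 N and value of joint pad_spring above 0.001 m), for 0.1 s.
At the end, for the whole second after the job is handed in: Tubes fully home in pockets (within 7 mm, 0.2 rad): tall in one-dot, short in two-dot; block flat, within 4 mm of the anvil and 0.05 rad of square, still, untouched by the robot; pad pressing it, pushed in 5 to 11.5 mm; the fingers still press the trigger with over 2 N (horizontal distance between tall_tube and pocket1 below 0.007 m and z of each of tall_tube, short_tube in the frame of block below 0.026 m and angle between each of tall_tube, short_tube's own z axis and vertical below 0.2 rad and horizontal distance between short_tube and pocket2 below 0.007 m and value of joint pad_spring between 0.005 and 0.0115 m and contact force between pad and block above 5 N and y of block in the frame of anvil_face above -0.034 m and angle between the y axis of block and the y axis of clamp, either way round below 0.05 rad and angle between block's own z axis and vertical below 0.05 rad and contact force between the fingers and trigger above 2 N and contact force between each of the arm, the fingers and block below 0.5 N and linear speed of block below 0.01 m/s); the arm keeps its last pose, push and grip.
It fails at once if the block is crushed: pad pushed in more than 13.5 mm (value of joint pad_spring above 0.0135 m).
It fails at once if the robot pushes the ram, jaw or pad directly (contact force between any of the arm, the fingers and ram above 4 N).
It fails at once if a bystander is moved more than 30 mm (distance of any of plate96, timer, jar, trough from where it was at the start of the episode above 0.03 m).
It also fails if it takes over 72 s, if anything falls off the work surface, if the arm or the gripper's body presses on something with over 40 N, if the wrist force passes 120 N, or if a joint passes its speed limit or range.

ROBOT

A 6-joint arm with a two-finger parallel gripper is mounted at the origin on the work surface. World frame = base frame: x ahead of the robot, y to its left, z up, the work surface at z = 0. Lengths are in m, angles in rad, forces in N, time in s.
With the tool pointing down it reaches from about 0.375 to 0.9 m from the base axis. Payload 3.1 kg.
Tool frame: the origin (TCP) lies midway between the tips of the shut fingers; the grasp point (between the pads) lies 19 mm behind it; z points along the fingers, y is the direction in which the jaws open and shut (so a half turn about z gives the same grasp; the last joint's range is limited). The gripper opens to 85 mm and grips with 20 to 120 N. Pads are 22 mm wide; open, the fingers measure 114 mm over their backs; the gripper's body (76 mm by 85 mm) begins 54 mm behind the grasp point. The pads swing forward as they close: fully open they stand 13 mm farther back than shut.
Start: joints at [-1.389, 0.527, 1.433, -0, 1.181, -0.178], TCP at [0.221, -0.585, 0.231] pointing down, gripper open.
Joint ranges: [-3.08, 3.08], [-0.75, 2.2], [0.22, 2.44], [-1.43, 4.57], [0, 2.65], [-2.85, 2.85]. Speed limits (rad/s): [2.79, 2.79, 3.14, 3.14, 3.14, 3.14].

INTERFACE

Orientations are given as a unit quaternion [x, y, z, w].
In Python, from station import manip gives the robot as it stands.
- The arm moves only by the tool servo_tool, never from a script. Its argument "increments" is a list of rows, each an object with "hand": the closure, from 0 (fully open) to 1 (shut); "travel": the shift along the tool's x, y, z in mm, a list of three; "yaw": the turn about the tool's z in degrees. A call has 1 to 20 rows; each row shifts and turns the commanded pose from where the row before left it, along the tool's axes as they then stand; what a row does not reach is not made up. A row lasts 1/10 s, in which the tool goes at most 50 mm and 8.59 degrees, less where a joint would pass 70% of its speed; a pose out of reach is approached as far as the arm can. A call with a gripper value outside its range is refused whole. The fingers move at their own pace and stop on an object; "newtons" is the grip in N (left out, the last holds). Time passes only in rows, so rows that do not move let the fingers close. It gives the time, the measured TCP pose, the force and the opening at its end, in the units of the state.
- manip.sense(): the state, without advancing time (a new reading comes with each control period).
- manip.snapshot(name): name is "side" or "top"; returns a dict with "pixels" (400x640x3 uint8, blue, green, red), "fx", "fy", "cx", "cy" (pixels), "D" ([k1, k2, p1, p2, k3] as OpenCV has them; the pictures are not rectified), "R" (3x3) and "t" (3): a world point X has camera coordinates R X + t. Camera axes: x right, y down, z forward; pixel columns grow to the right and rows downward; lengths in m; the calibration is good to about 2 mm. A picture is of the moment at which its call begins. There is no depth.
- manip.sign_off(): hands the job in, once; it reports no verdict.
The state is a dict: "t": time; "q": joint angles; "qd": joint speeds; "tau": joint torques, N m; "tcp_pos": TCP position; "tool_rot": TCP orientation; "force": force on the tool from outside, world axes, zero at the start; "ft_torque": the same for the moment, N m; "finger_gap": opening from 0.0 (shut) to 1.0 (fully open).
Only numpy, scipy, OpenCV 4.12 (cv2) and the standard library are available. Lean on these libraries where they do the work, as an engineer would, in place of code of your own. Each camera call takes 0.05 s, during which the arm holds its last target.

## Working session

There is one attempt and no reset: what is moved stays moved. The work goes in short steps, Python scripts to look and compute and a tool call to move; the robot and the scene stay as the last step left them, time stands still between calls to the robot, and variables do not carry over. Pictures are saved under pics/ and viewed, and the job is handed in when it is done.

Besides the shell and the picture viewer there is one more tool, called after ">>>" by a JSON object that holds its "fn" and its "kwargs", one argument or row to a line. servo_tool: Moves the arm, as the interface text tells. Its arguments: {"type":"object","properties":{"increments":{"type":"array","items":{"type":"object","properties":{"hand":{"type":"number"},"travel":{"type":"array","items":{"type":"number"}},"yaw":{"type":"number"}}}},"newtons":{"type":"number"}},"required":["increments"]}

```bash
mkdir -p pics; ls
cat > h.py <<'E'
import numpy as np, cv2
from station import manip
def snap(name,fn=None):
    s=manip.snapshot(name); s['pixels']=np.array(s['pixels'],dtype=np.uint8)
    if fn: cv2.imwrite('pics/'+fn,s['pixels'])
    return s
def K(s): return np.array([[s['fx'],0,s['cx']],[0,s['fy'],s['cy']],[0,0,1.]])
def px2w(s,uv,z):
    uv=np.array(uv,float).reshape(-1,1,2)
    n=cv2.undistortPoints(uv,K(s),np.array(s['D'],float)).reshape(-1,2)
    R=np.array(s['R']);t=np.array(s['t']).ravel();C=-R.T@t
    d=np.c_[n,np.ones(len(n))]@R
    z=np.broadcast_to(z,(len(n),))
    return C+d*((z-C[2])/d[:,2])[:,None]
def w2px(s,X):
    rv,_=cv2.Rodrigues(np.array(s['R'],float))
    return cv2.projectPoints(np.array(X,float).reshape(-1,1,3),rv,np.array(s['t'],float).ravel(),K(s),np.array(s['D'],float))[0].reshape(-1,2)
def crop(s,fn,x0,y0,x1,y1,k):
    cv2.imwrite('pics/'+fn,cv2.resize(s['pixels'][y0:y1,x0:x1],None,fx=k,fy=k,interpolation=cv2.INTER_CUBIC))
E
python3 - <<'E'
from h import *
import pickle
for n in('top','side'):
    s=snap(n,n+'0.png'); pickle.dump(s,open(n+'0.pkl','wb'))
    R=np.array(s['R']);print(n,s['fx'],s['D'],'C',-R.T@np.array(s['t']).ravel(),R.round(3).tolist())
print(manip.sense())
E
```

```text
pics
top 503.6813069238463 [0.00855655 0.         0.         0.         0.        ] C [0.33438066 0.01126519 1.27590289] [[-0.012, -1.0, 0.012], [-0.981, 0.01, -0.193], [0.193, -0.014, -0.981]]
side 436.44754562069284 [-0.02137272  0.          0.          0.          0.        ] C [-0.02432856  0.74301526  0.71135868] [[-0.78, -0.626, 0.02], [-0.35, 0.409, -0.843], [0.52, -0.664, -0.537]]
{'t': 0.1, 'q': array([-1.38850835e+00,  5.28387699e-01,  1.43377779e+00,  2.17788903e-05,
        1.18142427e+00, -1.78476710e-01]), 'qd': array([-8.89662864e-05, -1.00996503e-03, -3.40673742e-03,  3.52755364e-04,
        7.28322940e-04, -1.31965053e-03]), 'tau': array([ 1.21887933e-05, -4.43303204e+01, -1.78586662e+01, -3.17694648e-04,
        3.91903959e-03,  6.91346671e-06]), 'tcp_pos': array([ 0.22054553, -0.58409852,  0.23042143]), 'tool_rot': array([ 9.83775423e-01,  1.79401560e-01,  8.16731240e-06, -9.98573539e-04]), 'force': array([-0.16434199, -0.56238716, -0.66587228]), 'ft_torque': array([ 0.00944861,  0.01312262, -0.00311468]), 'finger_gap': 1.0030998140239624}
```

View pics/top0.png

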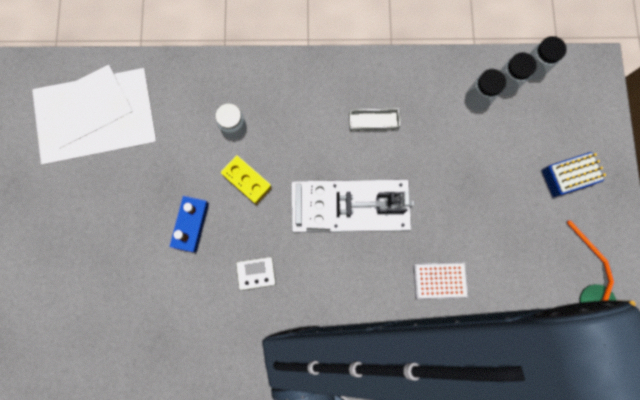

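View pics/side0.png

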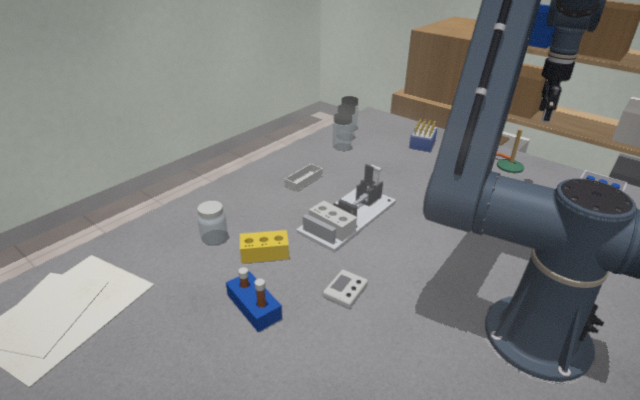

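The top picture has world +x up and +y left. The blue stand is near (188,224), the white block near (319,205) on the clamp, and the yellow lookalike at (246,179). I'll enlarge these.

Run:
```python
from h import *
import pickle
s=pickle.load(open('top0.pkl','rb'));crop(s,'t1.png',285,170,420,240,5.9);crop(s,'t2.png',160,180,220,260,7)
s=pickle.load(open('side0.pkl','rb'));crop(s,'s1.png',290,155,400,250,6);crop(s,'s2.png',215,220,300,330,5)
```

```text
(no output)
```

View pics/t1.png

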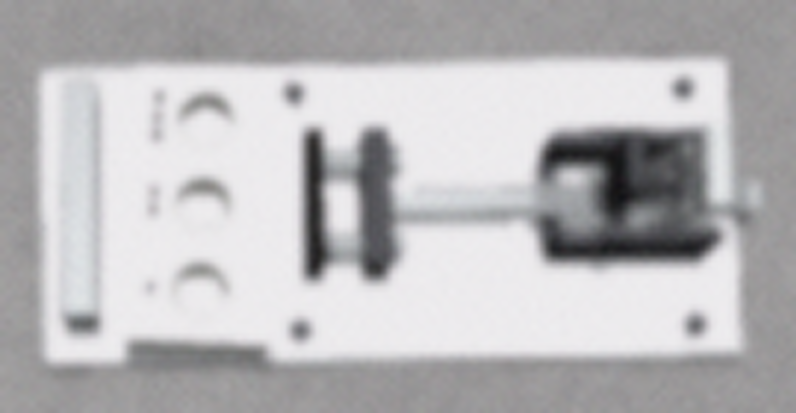

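View pics/t2.png

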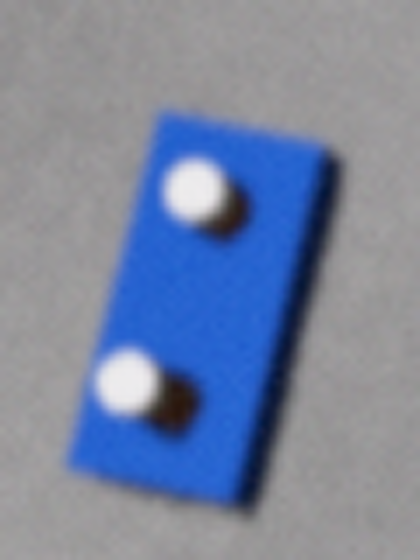

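View pics/s1.png

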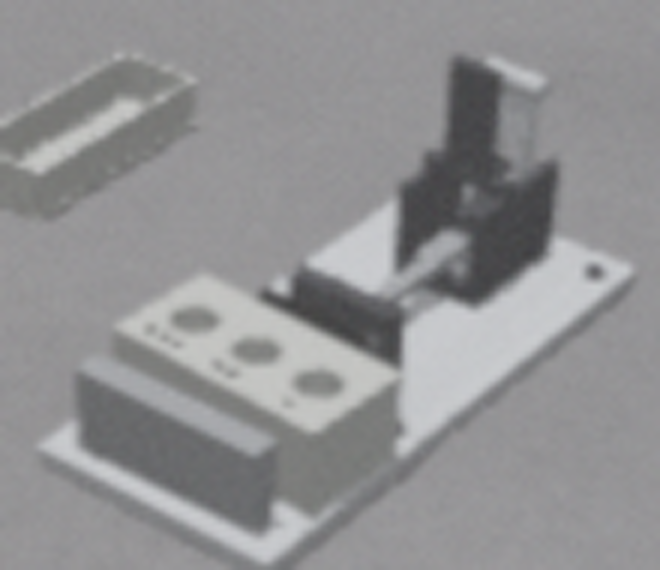

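View pics/s2.png

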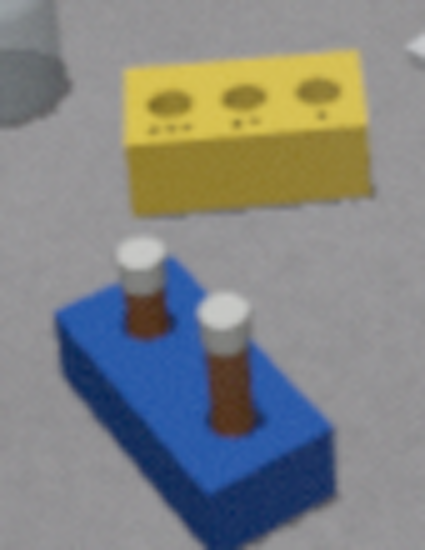

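Candidates in the top view:
- **Blocks:** the white block with dots is on the clamp. The yellow one at (246,179) is excluded by its colour.
- **Tubes:** the one at the near end of the stand, cap (178,234), stands clearly higher in the side view and is the tall tube. The one at the far end, (188,207), is the short tube.
- **Pockets:** the single dot is at the near (-x) end of the block.

Next I measure positions.

```bash
cat >> h.py <<'E'
def c2p(pts,x0,y0,k): return (np.array(pts,float)+.5)/k-.5+np.array([x0,y0])
E
python3 - <<'E'
from h import *
import pickle
T=pickle.load(open('top0.pkl','rb'));S=pickle.load(open('side0.pkl','rb'))
def p(n,s,pts,o,z): print(n,px2w(s,c2p(pts,*o),z)[:,:2].round(4).tolist())
ot1=(285,170,5.9);ot2=(160,180,7);os1=(290,155,6);os2=(215,220,5)
p('bed corners T',T,[(40,68),(728,58),(743,352),(45,364)],ot1,.012)
p('screws T',T,[(292,93),(683,88),(695,324),(300,330)],ot1,.012)
p('pocketsT 3,2,1',T,[(205,121),(203,206),(200,291)],ot1,.057)
p('pocketsS 3,2,1',S,[(195,319),(258,350),(319,383)],os1,.057)
p('block top S corners',S,[(115,327),(205,272),(400,375),(315,432)],os1,.057)
p('anvil T',T,[(65,80),(98,80),(100,317),(67,317)],ot1,.056)
p('pad T front/jaw',T,[(304,130),(304,278)],ot1,.05)
p('tall T',T,[(128,382)],ot2,.1)
p('short T',T,[(195,190)],ot2,.08)
p('tall S',S,[(224,309)],os2,.1)
p('short S',S,[(141,251)],os2,.08)
p('stand T',T,[(162,110),(331,148),(247,508),(70,468)],ot2,.04)
p('stand S',S,[(55,314),(175,258),(333,430),(210,492)],os2,.04)
p('handle top S',S,[(450,60),(500,75)],os1,.128)
E
```

```text
bed corners T [[0.6138, 0.0573], [0.6154, -0.2429], [0.4864, -0.2432], [0.4845, 0.0555]]
screws T [[0.6017, -0.0522], [0.6022, -0.2226], [0.4987, -0.2232], [0.4979, -0.0536]]
pocketsT 3,2,1 [[0.5805, -0.0133], [0.5444, -0.012], [0.5088, -0.0102]]
pocketsS 3,2,1 [[0.5827, -0.013], [0.5463, -0.0122], [0.5108, -0.0096]]
block top S corners [[0.6057, 0.0149], [0.6037, -0.0458], [0.4876, -0.0372], [0.4907, 0.0199]]
anvil T [[0.5988, 0.0453], [0.5987, 0.0314], [0.4985, 0.0312], [0.4986, 0.0448]]
pad T front/jaw [[0.5777, -0.055], [0.5148, -0.0538]]
tall T [[0.4702, 0.319]]
short T [[0.5383, 0.3041]]
tall S [[0.4719, 0.3202]]
short S [[0.5404, 0.3046]]
stand T [[0.5741, 0.3266], [0.5597, 0.2663], [0.4327, 0.2917], [0.4473, 0.3536]]
stand S [[0.5744, 0.3281], [0.5611, 0.2701], [0.4351, 0.2994], [0.4496, 0.3546]]
handle top S [[0.5634, -0.177], [0.5373, -0.1802]]
```

>>> {"fn": "servo_tool", "kwargs": {
  "increments": [
    {"yaw": 6.9,"hand": 0},
    {"yaw": 6.9},
    {"yaw": 6.9},
    {"travel": [28,-38,0]},
    {"travel": [28,-38,0]},
    {"travel": [28,-38,0]},
    {"travel": [28,-38,0]},
    {"travel": [28,-38,0]},
    {"travel": [28,-38,0]},
    {"travel": [28,-38,0]},
    {"travel": [28,-38,0]},
    {"travel": [28,-38,0]},
    {"travel": [28,-38,0]},
    {"travel": [0,0,0]}
  ],
  "newtons": 25
}}

```text
schema error: expected keys hand, travel, yaw
```

>>> {"fn": "servo_tool", "kwargs": {
  "increments": [
    {"yaw": 6.9,"hand": 0,"travel": [0,0,0]},
    {"yaw": 6.9,"hand": 0,"travel": [0,0,0]},
    {"yaw": 6.9,"hand": 0,"travel": [0,0,0]},
    {"yaw": 0,"hand": 0,"travel": [28,-38,0]},
    {"yaw": 0,"hand": 0,"travel": [28,-38,0]},
    {"yaw": 0,"hand": 0,"travel": [28,-38,0]},
    {"yaw": 0,"hand": 0,"travel": [28,-38,0]},
    {"yaw": 0,"hand": 0,"travel": [28,-38,0]},
    {"yaw": 0,"hand": 0,"travel": [28,-38,0]},
    {"yaw": 0,"hand": 0,"travel": [28,-38,0]},
    {"yaw": 0,"hand": 0,"travel": [28,-38,0]},
    {"yaw": 0,"hand": 0,"travel": [28,-38,0]},
    {"yaw": 0,"hand": 0,"travel": [28,-38,0]},
    {"yaw": 0,"hand": 0,"travel": [0,0,0]}
  ],
  "newtons": 25
}}

```text
t: 1.5
tcp_pos: [0.503, -0.1999, 0.231]
tool_rot: [1.0, 0.003, 0.0, -0.001]
force: [0.3, -0.1, 0.1]
finger_gap: 0.998
```

>>> {"fn": "servo_tool", "kwargs": {
  "increments": [
    {"yaw": 0,"hand": 0,"travel": [-2.6,-47.2,0]},
    {"yaw": 0,"hand": 0,"travel": [-2.6,-47.2,0]},
    {"yaw": 0,"hand": 0,"travel": [-2.6,-47.2,0]},
    {"yaw": 0,"hand": 0,"travel": [-2.6,-47.2,0]},
    {"yaw": 0,"hand": 0,"travel": [-2.6,-47.2,0]},
    {"yaw": 0,"hand": 0,"travel": [-2.6,-47.2,0]},
    {"yaw": 0,"hand": 0,"travel": [-2.6,-47.2,0]},
    {"yaw": 0,"hand": 0,"travel": [-2.6,-47.2,0]},
    {"yaw": 0,"hand": 0,"travel": [-2.6,-47.2,0]},
    {"yaw": 0,"hand": 0,"travel": [-2.6,-47.2,0]},
    {"yaw": 0,"hand": 0,"travel": [-2.6,-47.2,0]},
    {"yaw": 0,"hand": 0,"travel": [0,0,30]},
    {"yaw": 0,"hand": 0,"travel": [0,0,30]},
    {"yaw": 0,"hand": 0,"travel": [0,0,0]}
  ]
}}

```text
t: 2.9
tcp_pos: [0.4694, 0.3128, 0.1674]
tool_rot: [1.0, 0.0, -0.005, 0.002]
force: [-0.6, -0.4, -1.1]
finger_gap: 1.001
```

Run:
```python
from h import *
s=snap('side');crop(s,'s3.png',180,180,320,330,4)
s=snap('top');crop(s,'t3.png',140,140,260,270,4)
print(manip.sense()['tcp_pos'],manip.sense()['q'])
```

```text
[0.47248732 0.31364565 0.17103123] [ 3.89121256e-01  5.28477760e-01  1.63812011e+00 -2.10439663e-04
  9.76699989e-01  1.96115380e+00]
```

View pics/s3.png

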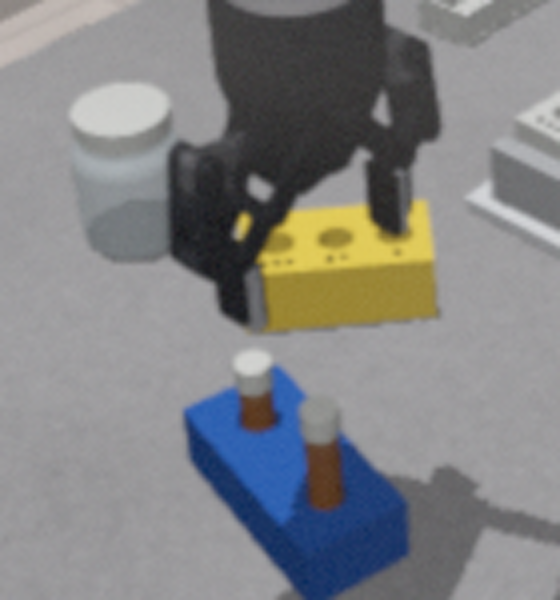

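The side view shows the open gripper above and behind the tall tube, clear of the jar and yellow block. I'll correct the residual offset, descend and grip the cap.

>>> {"fn": "servo_tool", "kwargs": {
  "increments": [
    {"yaw": 0,"hand": 0,"travel": [-1.5,-5.9,17]},
    {"yaw": 0,"hand": 0,"travel": [0,0,0]},
    {"yaw": 0,"hand": 0,"travel": [0,0,40]},
    {"yaw": 0,"hand": 0,"travel": [0,0,35]},
    {"yaw": 0,"hand": 0,"travel": [0,0,5]},
    {"yaw": 0,"hand": 0,"travel": [0,0,0]},
    {"yaw": 0,"hand": 0,"travel": [0,0,0]}
  ]
}}

```text
t: 3.7
tcp_pos: [0.4726, 0.3207, 0.0763]
tool_rot: [1.0, -0.0, 0.002, -0.001]
force: [-0.4, -0.3, -0.2]
finger_gap: 1.0
```

Run:
```python
from h import *
s=snap('side');crop(s,'s4.png',180,180,320,330,4)
print(manip.sense()['tcp_pos'])
```

```text
[0.47266772 0.32077013 0.07649135]
```

View pics/s4.png

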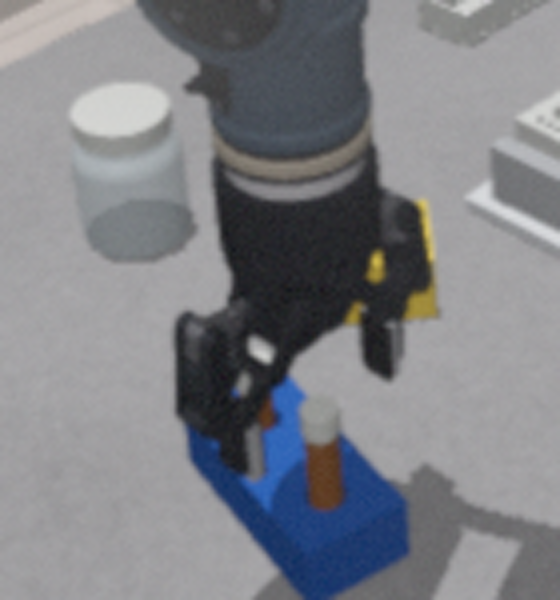

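The fingers straddle the tall tube's cap (crop (320,420), about the midpoint of the two tips). I lower slightly and close.

>>> {"fn": "servo_tool", "kwargs": {
  "increments": [
    {"yaw": 0,"hand": 0.6,"travel": [-1,0,4]},
    {"yaw": 0,"hand": 1,"travel": [0,0,0]},
    {"yaw": 0,"hand": 1,"travel": [0,0,0]},
    {"yaw": 0,"hand": 1,"travel": [0,0,0]},
    {"yaw": 0,"hand": 1,"travel": [0,0,0]},
    {"yaw": 0,"hand": 1,"travel": [0,0,0]},
    {"yaw": 0,"hand": 1,"travel": [0,0,0]},
    {"yaw": 0,"hand": 1,"travel": [0,0,0]}
  ],
  "newtons": 30
}}

```text
t: 4.55
tcp_pos: [0.4702, 0.3204, 0.0705]
tool_rot: [1.0, -0.0, 0.0, -0.0]
force: [-0.2, -0.0, 3.5]
finger_gap: 0.224
```

>>> {"fn": "servo_tool", "kwargs": {
  "increments": [
    {"yaw": 0,"hand": 1,"travel": [0,0,-10]},
    {"yaw": 0,"hand": 1,"travel": [0,0,-25]},
    {"yaw": 0,"hand": 1,"travel": [0,0,-30]},
    {"yaw": 0,"hand": 1,"travel": [0,0,-25]},
    {"yaw": 0,"hand": 1,"travel": [0,0,0]},
    {"yaw": 0,"hand": 1,"travel": [0,0,0]}
  ]
}}

```text
t: 5.15
tcp_pos: [0.4699, 0.3202, 0.1608]
tool_rot: [1.0, -0.0, 0.0, -0.0]
force: [-0.6, -0.4, -0.8]
finger_gap: 0.219
```

Run:
```python
from h import *
s=snap('side');crop(s,'s5.png',180,150,320,300,4)
S=manip.sense();print(S['tcp_pos'],S['finger_gap'],S['force'])
```

```text
[0.46925864 0.31993616 0.15984882] 0.2286559199534094 [-0.76320756  0.50490474 -1.06382885]
```

View pics/s5.png

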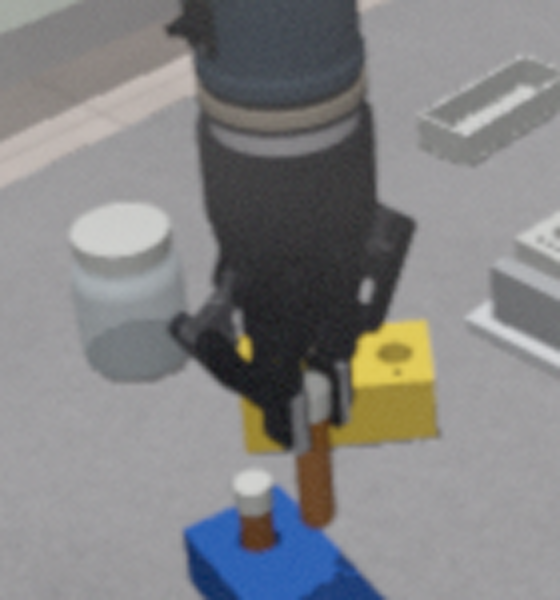

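The tall tube hangs upright from the fingers at crop (316,470) and is clear of the stand. Moving it above the one-dot pocket.

>>> {"fn": "servo_tool", "kwargs": {
  "increments": [
    {"yaw": 0,"hand": 1,"travel": [4,20,0]},
    {"yaw": 0,"hand": 1,"travel": [5,40,0]},
    {"yaw": 0,"hand": 1,"travel": [5,45,0]},
    {"yaw": 0,"hand": 1,"travel": [5,45,0]},
    {"yaw": 0,"hand": 1,"travel": [5,45,0]},
    {"yaw": 0,"hand": 1,"travel": [5,45,0]},
    {"yaw": 0,"hand": 1,"travel": [5,45,0]},
    {"yaw": 0,"hand": 1,"travel": [4,30,0]},
    {"yaw": 0,"hand": 1,"travel": [1,14,0]},
    {"yaw": 0,"hand": 1,"travel": [0,0,0]},
    {"yaw": 0,"hand": 1,"travel": [0,0,0]}
  ]
}}

```text
t: 6.3
tcp_pos: [0.5079, -0.0077, 0.1596]
tool_rot: [1.0, -0.0, -0.001, -0.001]
force: [-0.5, -0.2, -0.2]
finger_gap: 0.224
```

Run:
```python
from h import *
s=snap('side');crop(s,'s6.png',290,130,400,240,5)
S=manip.sense();print(S['tcp_pos'],S['tool_rot'],S['force'])
```

```text
[ 0.50792198 -0.00726067  0.15977232] [ 9.99999348e-01  2.98161045e-04 -9.74298533e-04 -5.15397233e-04] [ 0.50879123 -0.41513016 -0.26928844]
```

View pics/s6.png

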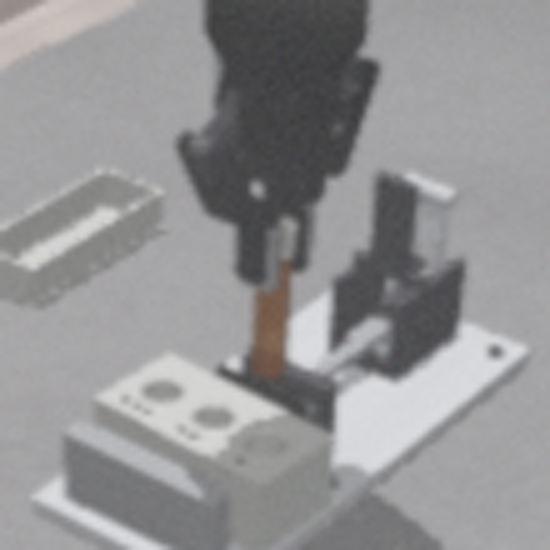

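Run:
```python
from h import *
import pickle
s=pickle.load(open('side0.pkl','rb'))
P=w2px(s,[[.508,-.0075,.104],[.508,-.0075,.15],[.51,-.0098,.057],[.51,-.0098,.104]])
print((P+.5-[290,130])*5-.5)
# edge-fit of amber body on new snapshot
s=snap('side');im=s['pixels'].astype(int);R=im[:,:,2]-im[:,:,0]
c=im[130:240,290:400];r=c[:,:,2]-c[:,:,0]
for y in range(56,78,2):
    w=np.clip(r[y]-20,0,None); 
    if w.sum(): print(y*5,(np.arange(110)*w).sum()/w.sum()*5+2,w.sum())
```

```text
[[271.33188757 371.99532273]
 [275.12970782 294.27876126]
 [267.20492003 444.44876645]
 [270.89918937 368.66707639]]
280 284.5 22
290 279.1186440677966 59
300 272.07633587786256 131
310 270.6507936507936 126
320 270.1666666666667 120
330 270.0487804878049 123
340 269.15384615384613 130
350 268.7699115044248 113
360 268.90909090909093 110
370 268.8548387096774 62
```

Both cues agree within about 1 mm: the lateral image match and the relative offset from the grasp. I make a small correction, descend to just above the mouth and look.

>>> {"fn": "servo_tool", "kwargs": {
  "increments": [
    {"yaw": 0,"hand": 1,"travel": [0.8,1.3,0]},
    {"yaw": 0,"hand": 1,"travel": [0,0,20]},
    {"yaw": 0,"hand": 1,"travel": [0,0,20]},
    {"yaw": 0,"hand": 1,"travel": [0,0,0]},
    {"yaw": 0,"hand": 1,"travel": [0,0,0]}
  ]
}}

```text
t: 6.9
tcp_pos: [0.5095, -0.0093, 0.1204]
tool_rot: [1.0, 0.0, -0.0, -0.0]
force: [0.3, 1.0, 0.5]
finger_gap: 0.221
```

Run:
```python
from h import *
s=snap('side');crop(s,'s7.png',310,160,380,240,7)
S=manip.sense();print(S['tcp_pos'],S['tool_rot'],S['force'])
s=snap('top');crop(s,'t7.png',285,170,420,240,5)
```

```text
[ 0.5100609  -0.00962396  0.12086347] [9.99999884e-01 2.50386475e-04 4.03326934e-04 8.51750446e-05] [-0.00922468 -0.15744006  0.04614401]
```

View pics/s7.png

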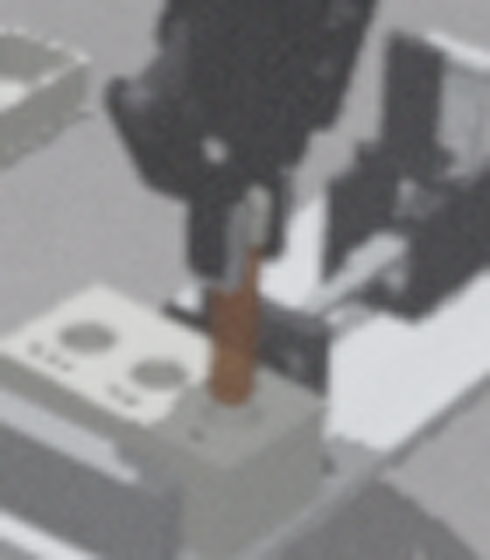

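View pics/t7.png

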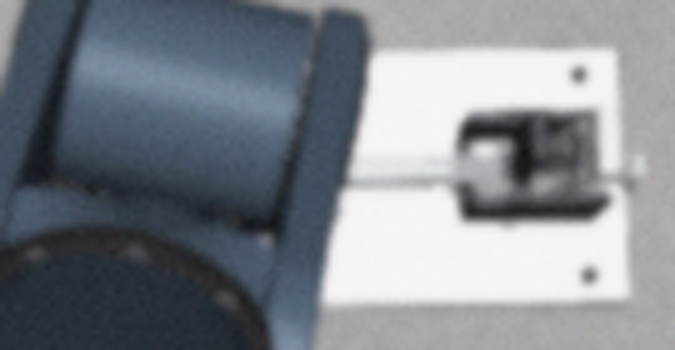

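The tube foot (crop (233,398)) is just over the mouth of the one-dot pocket (crop (235,410)). I insert slowly.

>>> {"fn": "servo_tool", "kwargs": {
  "increments": [
    {"yaw": 0,"hand": 1,"travel": [0,0,8]},
    {"yaw": 0,"hand": 1,"travel": [0,0,6]},
    {"yaw": 0,"hand": 1,"travel": [0,0,0]}
  ]
}}

```text
t: 7.3
tcp_pos: [0.5091, -0.01, 0.1056]
tool_rot: [1.0, -0.0, -0.001, -0.0]
force: [-1.1, -0.1, -0.2]
finger_gap: 0.224
```

>>> {"fn": "servo_tool", "kwargs": {
  "increments": [
    {"yaw": 0,"hand": 1,"travel": [0,0,8]},
    {"yaw": 0,"hand": 1,"travel": [0,0,7]},
    {"yaw": 0,"hand": 1,"travel": [0,0,2]},
    {"yaw": 0,"hand": 1,"travel": [0,0,0]}
  ]
}}

```text
t: 7.7
tcp_pos: [0.5092, -0.01, 0.0887]
tool_rot: [1.0, -0.0, -0.001, -0.0]
force: [-0.2, -0.3, 0.4]
finger_gap: 0.22
```

Run:
```python
from h import *
s=snap('side');crop(s,'s8.png',310,160,380,240,7)
S=manip.sense();print(S['tcp_pos'],S['tool_rot'],S['force'])
```

```text
[ 0.50946801 -0.01005521  0.08899328] [ 9.99999896e-01 -2.89644588e-04 -3.41483694e-04 -9.12413702e-05] [-0.21435622  0.10206302 -0.36409262]
```

View pics/s8.png

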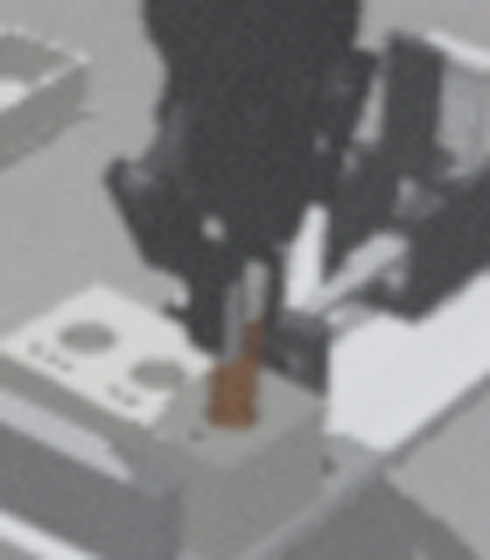

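>>> {"fn": "servo_tool", "kwargs": {
  "increments": [
    {"yaw": 0,"hand": 0.5,"travel": [0,0,0]},
    {"yaw": 0,"hand": 0.4,"travel": [0,0,0]},
    {"yaw": 0,"hand": 0.4,"travel": [0,0,0]},
    {"yaw": 0,"hand": 0.3,"travel": [0,0,0]},
    {"yaw": 0,"hand": 0.2,"travel": [0,0,0]},
    {"yaw": 0,"hand": 0,"travel": [0,0,-15]},
    {"yaw": 0,"hand": 0,"travel": [0,0,-30]},
    {"yaw": 0,"hand": 0,"travel": [0,0,-30]},
    {"yaw": 0,"hand": 0,"travel": [0,0,0]}
  ]
}}

```text
t: 8.65
tcp_pos: [0.5123, -0.0106, 0.1678]
tool_rot: [1.0, -0.0, 0.004, 0.001]
force: [0.5, -0.2, -0.8]
finger_gap: 1.003
```

Run:
```python
from h import *
s=snap('side');crop(s,'s9.png',290,150,390,250,6)
S=manip.sense();print(S['tcp_pos'],S['tool_rot'],S['force'])
```

```text
[ 0.51101694 -0.01033923  0.16613627] [ 9.99996974e-01 -2.09708029e-04  2.38662709e-03  5.58455604e-04] [ 0.0837139  -0.38616801 -0.33313384]
```

View pics/s9.png

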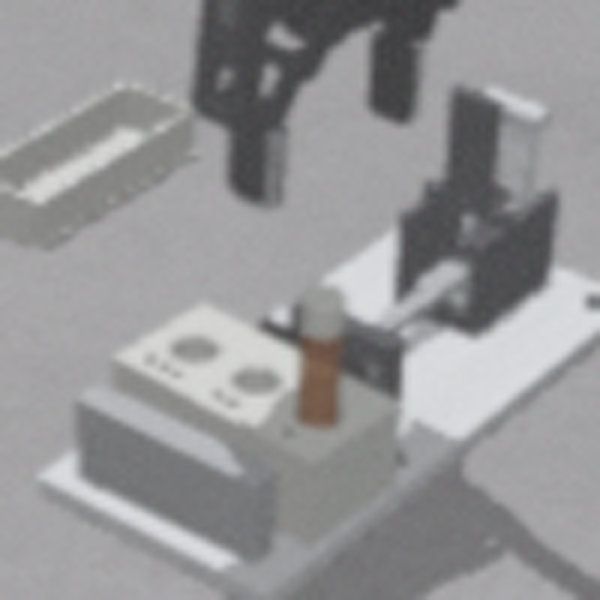

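The tall tube (crop (320,360)) stands upright in the one-dot pocket, and the block has not moved. Next the short tube.

>>> {"fn": "servo_tool", "kwargs": {
  "increments": [
    {"yaw": 0,"hand": 0,"travel": [3,-35,0]},
    {"yaw": 0,"hand": 0,"travel": [4,-45,0]},
    {"yaw": 0,"hand": 0,"travel": [4,-45,0]},
    {"yaw": 0,"hand": 0,"travel": [4,-45,0]},
    {"yaw": 0,"hand": 0,"travel": [4,-45,0]},
    {"yaw": 0,"hand": 0,"travel": [4,-45,0]},
    {"yaw": 0,"hand": 0,"travel": [3,-35,0]},
    {"yaw": 0,"hand": 0,"travel": [3,-20,0]},
    {"yaw": 0,"hand": 0,"travel": [0,0,25]},
    {"yaw": 0,"hand": 0,"travel": [0,0,25]},
    {"yaw": 0,"hand": 0,"travel": [0,0,0]},
    {"yaw": 0,"hand": 0,"travel": [0,0,0]}
  ]
}}

```text
t: 9.9
tcp_pos: [0.5379, 0.3046, 0.1131]
tool_rot: [1.0, -0.0, -0.001, 0.0]
force: [0.7, 0.4, 1.0]
finger_gap: 1.0
```

Run:
```python
from h import *
S=manip.sense();print(S['tcp_pos'],S['tool_rot'],S['force'])
```

```text
[0.53793415 0.30457874 0.11308991] [ 9.99998812e-01 -2.62947487e-04 -1.43712086e-03  4.91278375e-04] [0.71857237 0.39273545 1.00051253]
```

>>> {"fn": "servo_tool", "kwargs": {
  "increments": [
    {"yaw": 0,"hand": 0,"travel": [0.5,-0.4,25]},
    {"yaw": 0,"hand": 0,"travel": [0,0,25]},
    {"yaw": 0,"hand": 0,"travel": [0,0,10]},
    {"yaw": 0,"hand": 0,"travel": [0,0,0]},
    {"yaw": 0,"hand": 0,"travel": [0,0,0]}
  ]
}}

```text
t: 10.4
tcp_pos: [0.5402, 0.3055, 0.0554]
tool_rot: [1.0, -0.0, 0.001, -0.0]
force: [1.1, 0.1, 0.2]
finger_gap: 1.0
```

Run:
```python
from h import *
s=snap('side');crop(s,'s10.png',190,190,310,330,4)
S=manip.sense();print(S['tcp_pos'],S['force'])
```

```text
[0.54040402 0.30560542 0.05573113] [-0.24267709  0.07848041  0.43752619]
```

View pics/s10.png

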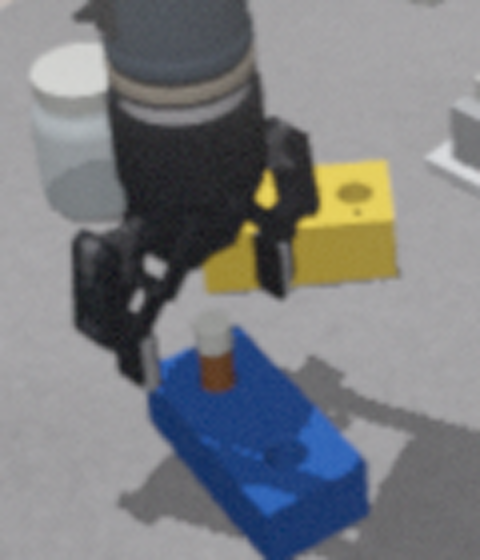

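The short tube (crop (213,345)) lies midway between the open fingers. Closing on its cap.

>>> {"fn": "servo_tool", "kwargs": {
  "increments": [
    {"yaw": 0,"hand": 0.6,"travel": [-1.3,0,4]},
    {"yaw": 0,"hand": 1,"travel": [0,0,0]},
    {"yaw": 0,"hand": 1,"travel": [0,0,0]},
    {"yaw": 0,"hand": 1,"travel": [0,0,0]},
    {"yaw": 0,"hand": 1,"travel": [0,0,0]},
    {"yaw": 0,"hand": 1,"travel": [0,0,0]},
    {"yaw": 0,"hand": 1,"travel": [0,0,0]},
    {"yaw": 0,"hand": 1,"travel": [0,0,0]}
  ],
  "newtons": 30
}}

```text
t: 11.25
tcp_pos: [0.5382, 0.3054, 0.0506]
tool_rot: [1.0, -0.0, 0.0, -0.0]
force: [-0.0, 0.3, 3.2]
finger_gap: 0.218
```

Run:
```python
from h import *
S=manip.sense();print(S['tcp_pos'],S['force'])
```

```text
[0.53822237 0.3053761  0.0505842 ] [-0.0273591   0.34872638  3.17235001]
```

>>> {"fn": "servo_tool", "kwargs": {
  "increments": [
    {"yaw": 0,"hand": 1,"travel": [0,0,-10]},
    {"yaw": 0,"hand": 1,"travel": [0,0,-25]},
    {"yaw": 0,"hand": 1,"travel": [0,0,-30]},
    {"yaw": 0,"hand": 1,"travel": [0,0,-25]},
    {"yaw": 0,"hand": 1,"travel": [0,0,0]},
    {"yaw": 0,"hand": 1,"travel": [0,0,0]}
  ]
}}

```text
t: 11.85
tcp_pos: [0.538, 0.3053, 0.1409]
tool_rot: [1.0, -0.0, 0.0, -0.0]
force: [0.3, -0.5, -0.2]
finger_gap: 0.219
```

Run:
```python
from h import *
s=snap('side');crop(s,'s11.png',190,170,310,310,4)
S=manip.sense();print(S['tcp_pos'],S['force'])
```

```text
[0.53727031 0.30505326 0.13981724] [-0.05834783 -0.54202085 -0.68589758]
```

View pics/s11.png

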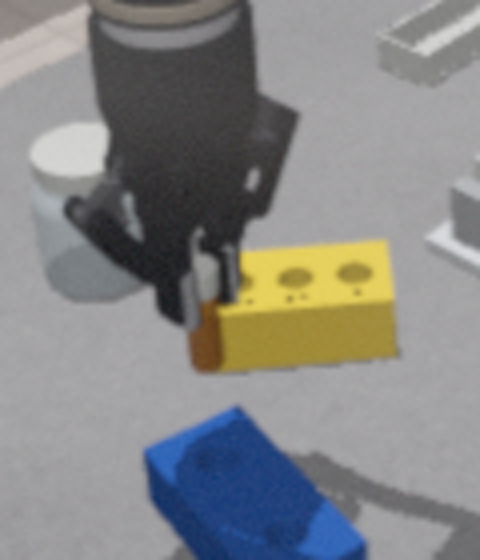

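>>> {"fn": "servo_tool", "kwargs": {
  "increments": [
    {"yaw": 0,"hand": 1,"travel": [0,20,0]},
    {"yaw": 0,"hand": 1,"travel": [1,40,0]},
    {"yaw": 0,"hand": 1,"travel": [1,45,0]},
    {"yaw": 0,"hand": 1,"travel": [1,45,0]},
    {"yaw": 0,"hand": 1,"travel": [1,45,0]},
    {"yaw": 0,"hand": 1,"travel": [1,45,0]},
    {"yaw": 0,"hand": 1,"travel": [1,40,0]},
    {"yaw": 0,"hand": 1,"travel": [1,26,0]},
    {"yaw": 0,"hand": 1,"travel": [0,10,0]},
    {"yaw": 0,"hand": 1,"travel": [0,0,20]},
    {"yaw": 0,"hand": 1,"travel": [0,0,0]},
    {"yaw": 0,"hand": 1,"travel": [0,0,0]}
  ]
}}

```text
t: 13.1
tcp_pos: [0.5438, -0.0096, 0.1195]
tool_rot: [1.0, 0.0, -0.001, -0.0]
force: [-0.3, 1.1, -0.9]
finger_gap: 0.219
```

Run:
```python
from h import *
s=snap('side');crop(s,'s12.png',300,160,380,240,7)
S=manip.sense();print(S['tcp_pos'],S['tool_rot'],S['force'])
```

```text
[ 0.54446657 -0.00967316  0.12007409] [ 9.99999725e-01  3.61571258e-04 -6.05044160e-04 -2.29464013e-04] [ 0.24123658  0.11330866 -0.93956232]
```

View pics/s12.png

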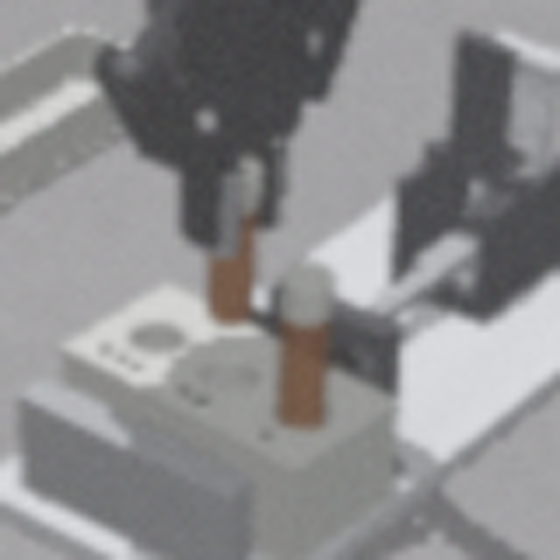

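The short tube's foot (crop (230,317)) is over the two-dot pocket (crop (232,375)), and the tall tube clears it. Small y correction, then down.

>>> {"fn": "servo_tool", "kwargs": {
  "increments": [
    {"yaw": 0,"hand": 1,"travel": [0.3,1.6,0]},
    {"yaw": 0,"hand": 1,"travel": [0,0,12]},
    {"yaw": 0,"hand": 1,"travel": [0,0,10]},
    {"yaw": 0,"hand": 1,"travel": [0,0,0]},
    {"yaw": 0,"hand": 1,"travel": [0,0,6]},
    {"yaw": 0,"hand": 1,"travel": [0,0,6]},
    {"yaw": 0,"hand": 1,"travel": [0,0,0]}
  ]
}}

```text
t: 13.85
tcp_pos: [0.5445, -0.0122, 0.0854]
tool_rot: [1.0, -0.0, -0.001, -0.0]
force: [0.3, 0.4, -0.7]
finger_gap: 0.222
```

Run:
```python
from h import *
s=snap('side');crop(s,'s13.png',300,160,380,240,7)
S=manip.sense();print(S['tcp_pos'],S['tool_rot'],S['force'])
```

```text
[ 0.54481671 -0.01224818  0.08581985] [ 9.99999818e-01 -2.85812120e-04 -5.17320919e-04 -1.24402107e-04] [-0.61695721  0.02091309 -0.85993521]
```

View pics/s13.png

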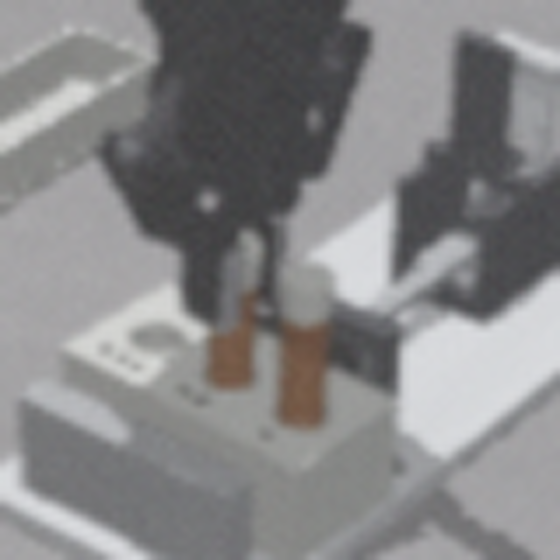

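The foot is inside the pocket mouth with no force. Down the rest of the way, then release and rise.

>>> {"fn": "servo_tool", "kwargs": {
  "increments": [
    {"yaw": 0,"hand": 1,"travel": [0,0,8]},
    {"yaw": 0,"hand": 1,"travel": [0,0,7]},
    {"yaw": 0,"hand": 1,"travel": [0,0,2]},
    {"yaw": 0,"hand": 1,"travel": [0,0,0]},
    {"yaw": 0,"hand": 0.5,"travel": [0,0,0]},
    {"yaw": 0,"hand": 0.5,"travel": [0,0,0]},
    {"yaw": 0,"hand": 0.5,"travel": [0,0,0]},
    {"yaw": 0,"hand": 0.5,"travel": [0,0,0]},
    {"yaw": 0,"hand": 0.5,"travel": [0,0,0]},
    {"yaw": 0,"hand": 0.5,"travel": [0,0,-20]},
    {"yaw": 0,"hand": 0.5,"travel": [0,0,-35]},
    {"yaw": 0,"hand": 0.3,"travel": [0,0,-40]},
    {"yaw": 0,"hand": 0,"travel": [0,0,0]},
    {"yaw": 0,"hand": 0,"travel": [0,0,0]}
  ]
}}

```text
t: 15.3
tcp_pos: [0.5456, -0.0124, 0.1654]
tool_rot: [1.0, -0.0, 0.001, 0.0]
force: [0.0, -0.2, -1.1]
finger_gap: 0.972
```

Run:
```python
from h import *
s=snap('side');crop(s,'s14.png',290,150,390,250,6)
S=manip.sense();print(S['tcp_pos'],S['tool_rot'],S['force'],S['q'])
```

```text
[ 0.54467454 -0.01217331  0.1641966 ] [ 9.99999956e-01 -2.26141078e-04 -1.83954884e-04 -5.00790944e-05] [-0.25857282  0.27866673  0.52814839] [-2.27531226e-01  5.11991024e-01  1.70069384e+00  1.83131111e-05
  9.29288811e-01  1.34370642e+00]
```

View pics/s14.png

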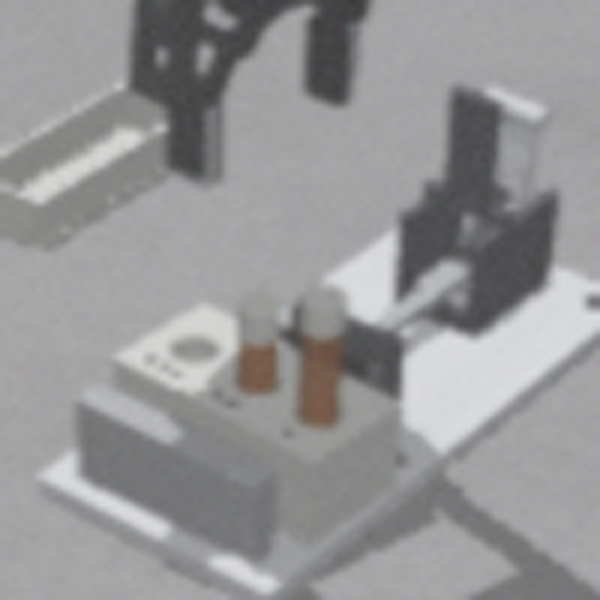

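Both tubes stand fully home and let go: short cap at crop (257,318), tall cap at (323,312). Next is the trigger, so I move above squeeze_mid, estimated at (0.5505, -0.188).

>>> {"fn": "servo_tool", "kwargs": {
  "increments": [
    {"yaw": 0,"hand": 0,"travel": [1,35,-10]},
    {"yaw": 0,"hand": 0,"travel": [2,45,0]},
    {"yaw": 0,"hand": 0,"travel": [2,45,0]},
    {"yaw": 0,"hand": 0,"travel": [1,35,0]},
    {"yaw": 0,"hand": 0,"travel": [0,15,0]},
    {"yaw": 0,"hand": 0,"travel": [0,0,0]},
    {"yaw": 0,"hand": 0,"travel": [0,0,0]}
  ]
}}

```text
t: 16.05
tcp_pos: [0.5501, -0.1859, 0.1732]
tool_rot: [1.0, -0.0, -0.001, -0.001]
force: [0.2, 0.3, -0.4]
finger_gap: 0.999
```

Run:
```python
from h import *
s=snap('side');crop(s,'s15.png',290,100,410,250,4)
S=manip.sense();print(S['tcp_pos'],S['tool_rot'],S['force'])
s=snap('top');crop(s,'t15.png',285,170,420,240,5.9)
```

```text
[ 0.55020724 -0.18538503  0.17341606] [ 9.99998782e-01  1.85904282e-04 -1.15160836e-03 -1.03724107e-03] [-0.67645397  0.57124069 -0.21463279]
```

View pics/s15.png

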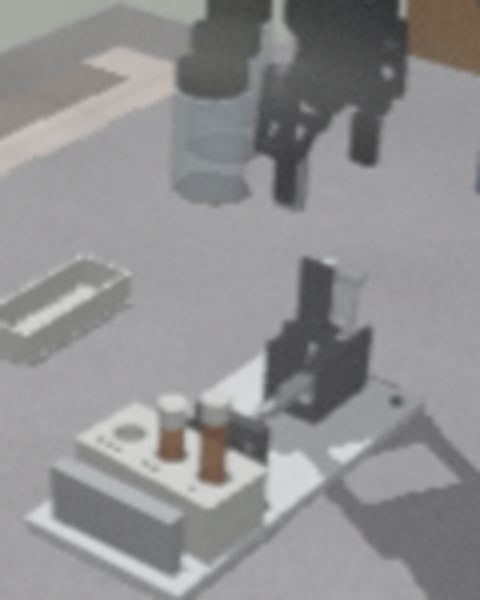

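View pics/t15.png

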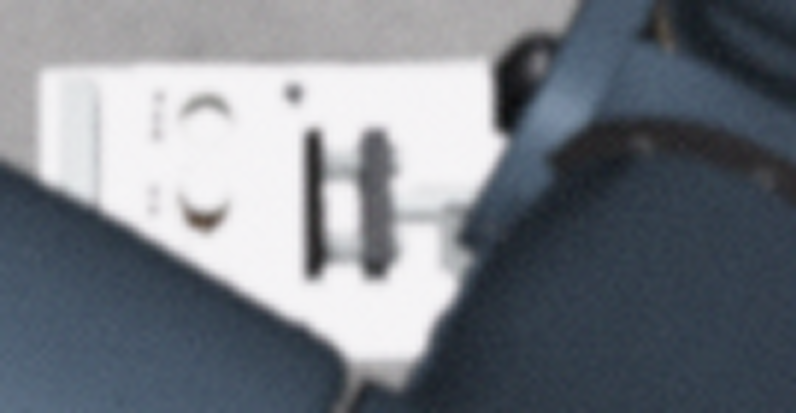

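The top view shows pad (crop x 304-325) and jaw (360-395) unobstructed, with a gap of about 35 px, or 16 mm, so I can track it. The gripper is centred over handle and trigger. Descending.

>>> {"fn": "servo_tool", "kwargs": {
  "increments": [
    {"yaw": 0,"hand": 0,"travel": [0,1.6,20]},
    {"yaw": 0,"hand": 0,"travel": [0,0,25]},
    {"yaw": 0,"hand": 0,"travel": [0,0,0]},
    {"yaw": 0,"hand": 0,"travel": [0,0,0]}
  ]
}}

```text
t: 16.55
tcp_pos: [0.5509, -0.1874, 0.1293]
tool_rot: [1.0, 0.001, -0.001, -0.0]
force: [0.5, -0.7, 0.7]
finger_gap: 1.0
```

Run:
```python
from h import *
s=snap('side');crop(s,'s16.png',330,100,420,220,5)
S=manip.sense();print(S['tcp_pos'],S['tool_rot'],S['force'])
```

```text
[ 0.55154433 -0.18808375  0.13001999] [9.99999847e-01 4.19963531e-04 3.36908844e-04 1.23060517e-04] [ 0.22881726 -0.12524158  0.693215  ]
```

View pics/s16.png

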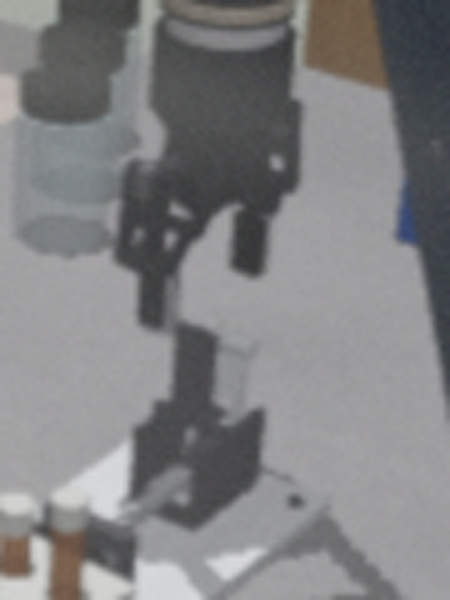

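>>> {"fn": "servo_tool", "kwargs": {
  "increments": [
    {"yaw": 0,"hand": 0,"travel": [0,-0.5,12]},
    {"yaw": 0,"hand": 0,"travel": [0,0,12]},
    {"yaw": 0,"hand": 0,"travel": [0,0,12]},
    {"yaw": 0,"hand": 0,"travel": [0,0,11]},
    {"yaw": 0,"hand": 0,"travel": [0,0,0]},
    {"yaw": 0,"hand": 0,"travel": [0,0,0]}
  ]
}}

```text
t: 17.2
tcp_pos: [0.5508, -0.1883, 0.0817]
tool_rot: [1.0, -0.0, -0.0, -0.0]
force: [0.1, 0.3, 0.6]
finger_gap: 0.996
```

Run:
```python
from h import *
s=snap('side');crop(s,'s17.png',330,100,420,220,5)
S=manip.sense();print(S['tcp_pos'],S['tool_rot'],S['force'])
```

```text
[ 0.55116478 -0.18852317  0.08219505] [ 9.99999955e-01 -3.00900928e-04  3.03487444e-06 -5.68285315e-06] [-0.37474555  0.50208328 -0.6065635 ]
```

View pics/s17.png

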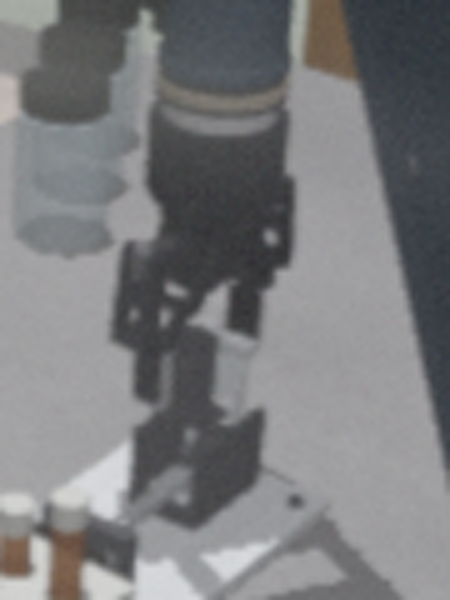

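The fingers straddle handle and trigger with no contact force. First squeeze.

>>> {"fn": "servo_tool", "kwargs": {
  "increments": [
    {"yaw": 0,"hand": 0.1,"travel": [0,-1.2,0]},
    {"yaw": 0,"hand": 0.2,"travel": [0,0,0]},
    {"yaw": 0,"hand": 0.3,"travel": [0,0,0]},
    {"yaw": 0,"hand": 0.3,"travel": [0,0,0]},
    {"yaw": 0,"hand": 0.3,"travel": [0,0,0]}
  ],
  "newtons": 40
}}

```text
t: 17.75
tcp_pos: [0.5519, -0.188, 0.0829]
tool_rot: [1.0, -0.0, 0.001, 0.001]
force: [0.9, -4.1, 0.7]
finger_gap: 0.701
```

>>> {"fn": "servo_tool", "kwargs": {
  "increments": [
    {"yaw": 0,"hand": 0.4,"travel": [0,0,0]},
    {"yaw": 0,"hand": 0.5,"travel": [0,0,0]},
    {"yaw": 0,"hand": 0.6,"travel": [0,0,0]},
    {"yaw": 0,"hand": 0.65,"travel": [0,0,0]},
    {"yaw": 0,"hand": 0.65,"travel": [0,0,0]},
    {"yaw": 0,"hand": 0.65,"travel": [0,0,0]}
  ]
}}

```text
t: 18.35
tcp_pos: [0.5521, -0.1891, 0.0832]
tool_rot: [1.0, 0.0, 0.001, 0.002]
force: [-0.4, -6.6, 3.7]
finger_gap: 0.347
```

```bash
cat >> h.py <<'E'
def look(tag):
    s=snap('side');crop(s,'s%s.png'%tag,290,120,420,250,4.5)
    S=manip.sense();print(S['t'],S['tcp_pos'],S['force'],S['finger_gap'])
    s=snap('top');crop(s,'t%s.png'%tag,285,170,420,240,5.9)
    return s
E
python3 -c "
from h import *
look('18')"
```

```text
18.4 [ 0.55205664 -0.18910642  0.08319063] [-0.92289892 -6.97830216  4.55450768] 0.3508213652568293
```

View pics/t18.png

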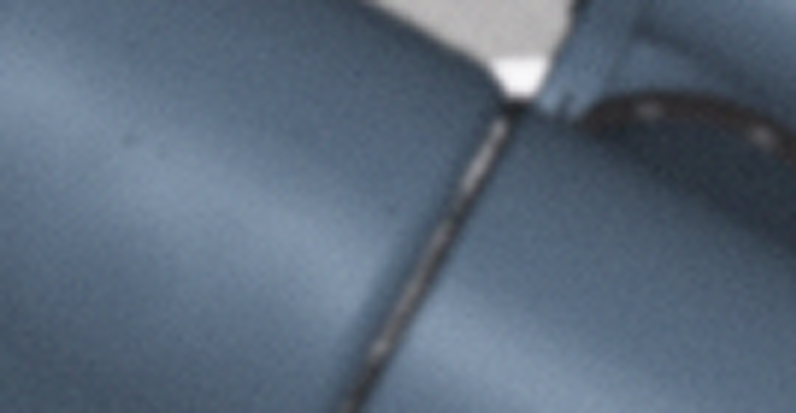

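View pics/s18.png

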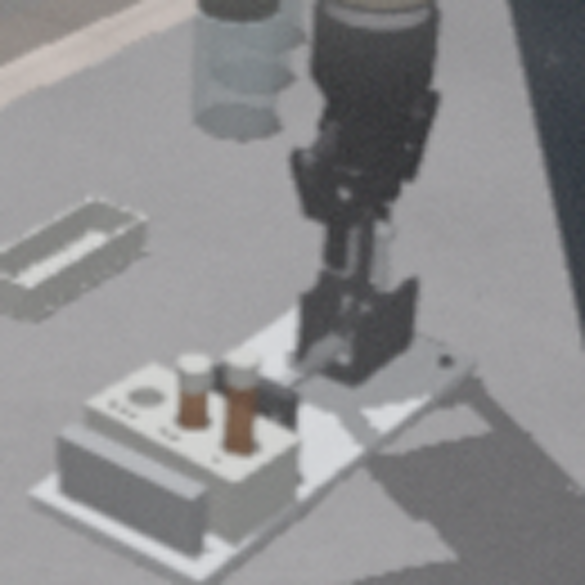

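The jaw is hidden from above in this arm pose, so I'll track the jaw plate in the side view (crop (280,400)). It is the dark plate right of the tall tube. I finish the squeeze, release, and measure the jaw travel.

>>> {"fn": "servo_tool", "kwargs": {
  "increments": [
    {"yaw": 0,"hand": 0.7,"travel": [0,0,0]},
    {"yaw": 0,"hand": 0.7,"travel": [0,0,0]},
    {"yaw": 0,"hand": 0.7,"travel": [0,0,0]}
  ]
}}

```text
t: 18.75
tcp_pos: [0.5521, -0.1892, 0.0832]
tool_rot: [1.0, 0.0, 0.001, 0.002]
force: [-0.5, -6.9, 4.9]
finger_gap: 0.3
```

Run:
```python
from h import *
import pickle
s=snap('side');crop(s,'s19.png',325,185,365,240,10);pickle.dump(s,open('sq1.pkl','wb'))
S=manip.sense();print(S['t'],S['tcp_pos'],S['force'],S['finger_gap'])
a=pickle.load(open('side0.pkl','rb'));crop(a,'s19a.png',325,185,365,240,10)
im=np.hstack([cv2.imread('pics/s19a.png'),cv2.imread('pics/s19.png')]);cv2.imwrite('pics/s19b.png',im)
print((w2px(s,[[.58,-.055,.05],[.52,-.055,.05],[.52,-.0545-.024,.05],[.52,-.0545-.036,.05],[.52,-.0545-.024+.01,.05],[.52,-.0545-.024,.02]])-[325,185])*10)
```

```text
18.8 [ 0.55212081 -0.18923422  0.083253  ] [-0.6571235  -6.74003021  4.84796712] 0.303990340510972
[[ 74.88589    187.19222228]
 [251.0861958  267.50938054]
 [302.2513966  230.08276407]
 [327.85967149 211.34957653]
 [280.64532234 245.88765691]
 [296.27252665 320.49108126]]
```

View pics/s19b.png

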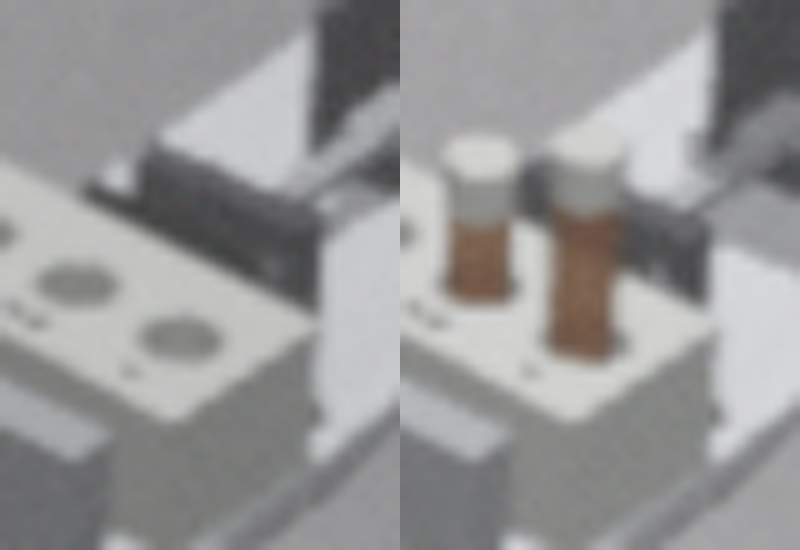

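The jaw's right edge moved from x=322 to 308 (10x crop), about 6.5 mm of advance. The block has not moved. Second stroke.

>>> {"fn": "servo_tool", "kwargs": {
  "increments": [
    {"yaw": 0,"hand": 0.4,"travel": [0,0,0]},
    {"yaw": 0,"hand": 0.05,"travel": [0,0,0]},
    {"yaw": 0,"hand": 0.05,"travel": [0,0,0]},
    {"yaw": 0,"hand": 0.05,"travel": [0,0,0]},
    {"yaw": 0,"hand": 0.05,"travel": [0,0,0]},
    {"yaw": 0,"hand": 0.05,"travel": [0,0,0]},
    {"yaw": 0,"hand": 0.05,"travel": [0,0,0]}
  ]
}}

```text
t: 19.5
tcp_pos: [0.5509, -0.1867, 0.0822]
tool_rot: [1.0, -0.0, -0.0, -0.0]
force: [0.4, 0.1, -0.1]
finger_gap: 0.949
```

>>> {"fn": "servo_tool", "kwargs": {
  "increments": [
    {"yaw": 0,"hand": 0.2,"travel": [0,0,0]},
    {"yaw": 0,"hand": 0.3,"travel": [0,0,0]},
    {"yaw": 0,"hand": 0.4,"travel": [0,0,0]},
    {"yaw": 0,"hand": 0.5,"travel": [0,0,0]},
    {"yaw": 0,"hand": 0.5,"travel": [0,0,0]}
  ]
}}

```text
t: 20.0
tcp_pos: [0.5528, -0.1902, 0.0837]
tool_rot: [1.0, 0.0, 0.002, 0.003]
force: [-0.9, -6.2, 4.1]
finger_gap: 0.501
```

>>> {"fn": "servo_tool", "kwargs": {
  "increments": [
    {"yaw": 0,"hand": 0.6,"travel": [0,0,0]},
    {"yaw": 0,"hand": 0.65,"travel": [0,0,0]},
    {"yaw": 0,"hand": 0.7,"travel": [0,0,0]},
    {"yaw": 0,"hand": 0.72,"travel": [0,0,0]},
    {"yaw": 0,"hand": 0.72,"travel": [0,0,0]}
  ]
}}

```text
t: 20.5
tcp_pos: [0.5532, -0.1899, 0.0842]
tool_rot: [1.0, -0.0, 0.003, 0.002]
force: [-0.4, -4.8, 6.4]
finger_gap: 0.285
```

```bash
cat > lk.py <<'E'
import sys
from h import *
import pickle
t=sys.argv[1]
s=snap('side');crop(s,'x.png',325,185,365,240,10);pickle.dump(s,open('sq%s.pkl'%t,'wb'))
S=manip.sense();print(S['t'],S['tcp_pos'],S['force'],S['finger_gap'])
im=np.hstack([cv2.imread('pics/s19.png'),cv2.imread('pics/x.png')]);cv2.imwrite('pics/q%s.png'%t,im)
E
python3 lk.py 2
```

```text
20.55 [ 0.55318488 -0.18983845  0.08422468] [-0.4439016  -4.64832636  6.90881668] 0.28084146478480426
```

View pics/q2.png

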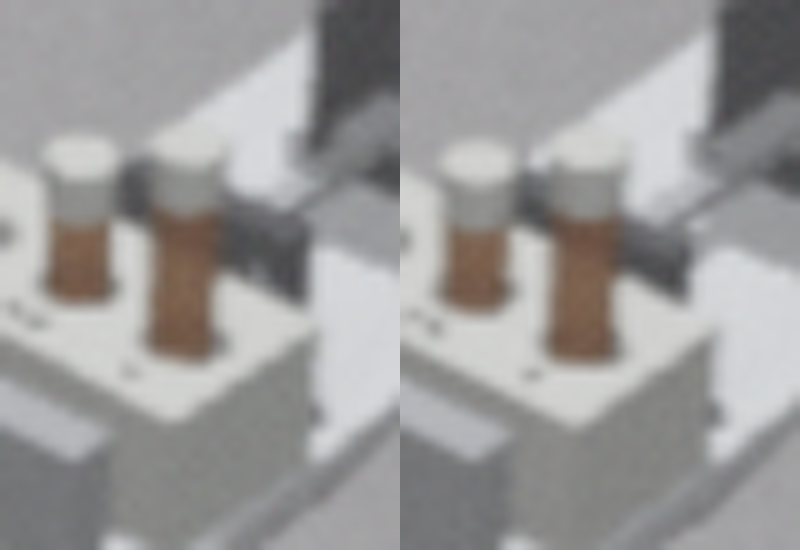

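The jaw edge is now at x≈291, about 14.5 mm of total advance. The block has just begun to move and straighten. Third stroke.

>>> {"fn": "servo_tool", "kwargs": {
  "increments": [
    {"yaw": 0,"hand": 0.4,"travel": [0,0,0]},
    {"yaw": 0,"hand": 0.05,"travel": [0,0,0]},
    {"yaw": 0,"hand": 0.05,"travel": [0,0,0]},
    {"yaw": 0,"hand": 0.05,"travel": [0,0,0]},
    {"yaw": 0,"hand": 0.05,"travel": [0,0,0]},
    {"yaw": 0,"hand": 0.05,"travel": [0,0,0]},
    {"yaw": 0,"hand": 0.05,"travel": [0,0,0]}
  ]
}}

```text
t: 21.25
tcp_pos: [0.5508, -0.1867, 0.0822]
tool_rot: [1.0, -0.0, -0.0, -0.0]
force: [-0.3, 0.4, -0.2]
finger_gap: 0.95
```

>>> {"fn": "servo_tool", "kwargs": {
  "increments": [
    {"yaw": 0,"hand": 0.2,"travel": [0,0,0]},
    {"yaw": 0,"hand": 0.3,"travel": [0,0,0]},
    {"yaw": 0,"hand": 0.4,"travel": [0,0,0]},
    {"yaw": 0,"hand": 0.5,"travel": [0,0,0]},
    {"yaw": 0,"hand": 0.5,"travel": [0,0,0]}
  ]
}}

```text
t: 21.75
tcp_pos: [0.553, -0.1908, 0.084]
tool_rot: [1.0, 0.0, 0.002, 0.003]
force: [-1.6, -7.7, 4.3]
finger_gap: 0.5
```

>>> {"fn": "servo_tool", "kwargs": {
  "increments": [
    {"yaw": 0,"hand": 0.6,"travel": [0,0,0]},
    {"yaw": 0,"hand": 0.65,"travel": [0,0,0]},
    {"yaw": 0,"hand": 0.7,"travel": [0,0,0]},
    {"yaw": 0,"hand": 0.72,"travel": [0,0,0]},
    {"yaw": 0,"hand": 0.72,"travel": [0,0,0]}
  ]
}}

```text
t: 22.25
tcp_pos: [0.5534, -0.1899, 0.0844]
tool_rot: [1.0, -0.0, 0.003, 0.003]
force: [-0.2, -4.8, 7.3]
finger_gap: 0.285
```

```bash
python3 lk.py 3
```

```text
22.3 [ 0.55342096 -0.1898374   0.08443582] [-0.21919369 -5.27266038  7.99956627] 0.2807114750089979
```

View pics/q3.png

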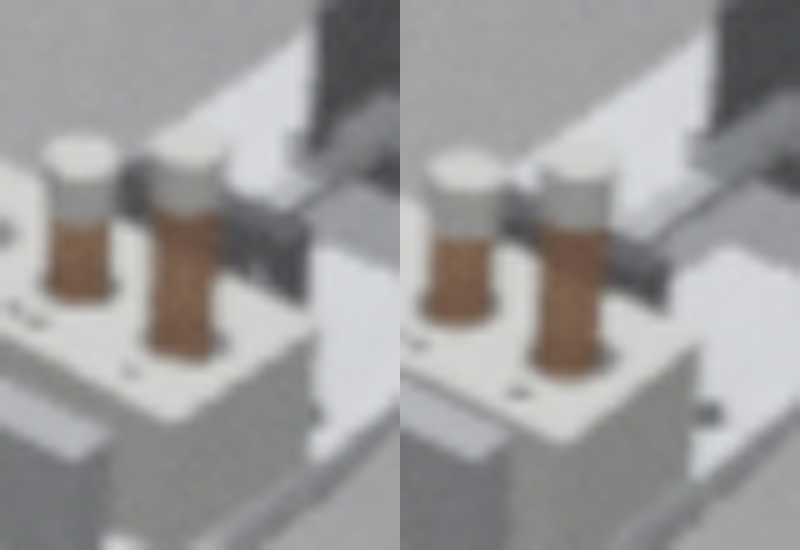

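Run:
```python
from h import *
import pickle
s=pickle.load(open('sq3.pkl','rb'));a=pickle.load(open('side0.pkl','rb'))
print('block',px2w(s,c2p([(173,420),(318,325)],325,185,10),.057).round(4).tolist(),px2w(s,c2p([(165,443),(298,343)],325,185,10),.057).round(4).tolist())
print('jaw edge z.05',[px2w(s,c2p([(x,y)],325,185,10),.05).round(4).tolist() for x,y in((322,212),(308,222),(291,235),(268,247))])
crop(s,'s20.png',285,170,365,260,7)
```

```text
block [[0.4912, 0.0201, 0.057], [0.4874, -0.0374, 0.057]] [[0.4869, 0.0292, 0.057], [0.4867, -0.0275, 0.057]]
jaw edge z.05 [[[0.5233, -0.0902, 0.05]], [[0.5233, -0.0837, 0.05]], [[0.5231, -0.0756, 0.05]], [[0.5245, -0.0668, 0.05]]]
```

View pics/s20.png

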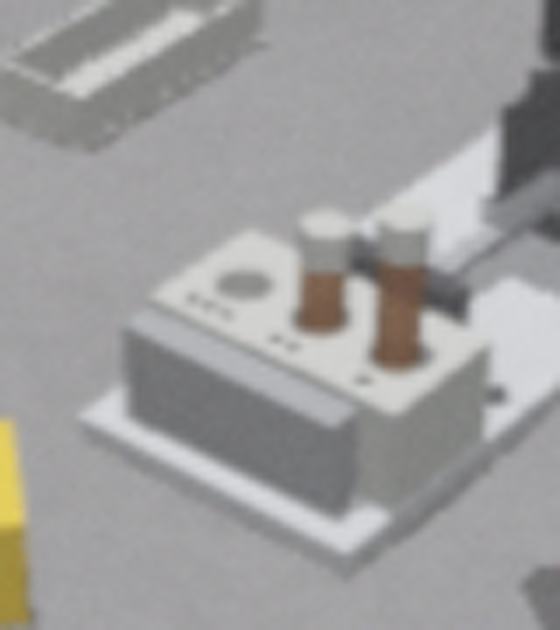

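The block now lies parallel to the anvil, with its near front corner at y≈0.029 and 2 to 3 mm left to the anvil. The jaw has advanced about 23.4 mm. Contact at the anvil is expected near 26 mm and half-press near 34 mm, which is a jaw edge at y≈-0.056. I make the fourth stroke in small steps.

>>> {"fn": "servo_tool", "kwargs": {
  "increments": [
    {"yaw": 0,"hand": 0.4,"travel": [0,0,0]},
    {"yaw": 0,"hand": 0.05,"travel": [0,0,0]},
    {"yaw": 0,"hand": 0.05,"travel": [0,0,0]},
    {"yaw": 0,"hand": 0.05,"travel": [0,0,0]},
    {"yaw": 0,"hand": 0.05,"travel": [0,0,0]},
    {"yaw": 0,"hand": 0.05,"travel": [0,0,0]},
    {"yaw": 0,"hand": 0.05,"travel": [0,0,0]}
  ]
}}

```text
t: 23.0
tcp_pos: [0.5508, -0.1867, 0.0822]
tool_rot: [1.0, -0.0, -0.0, -0.0]
force: [0.4, -0.2, -0.4]
finger_gap: 0.949
```

```bash
python3 lk.py 4a
```

```text
23.05 [ 0.55087069 -0.18681084  0.0822169 ] [-0.77323654 -0.89596704 -0.06709182] 0.9505288681400323
```

>>> {"fn": "servo_tool", "kwargs": {
  "increments": [
    {"yaw": 0,"hand": 0.2,"travel": [0,0,0]},
    {"yaw": 0,"hand": 0.3,"travel": [0,0,0]},
    {"yaw": 0,"hand": 0.4,"travel": [0,0,0]},
    {"yaw": 0,"hand": 0.5,"travel": [0,0,0]},
    {"yaw": 0,"hand": 0.5,"travel": [0,0,0]}
  ]
}}

```text
t: 23.55
tcp_pos: [0.5531, -0.1912, 0.0841]
tool_rot: [1.0, 0.0, 0.003, 0.004]
force: [-1.9, -8.3, 5.5]
finger_gap: 0.498
```

```bash
python3 lk.py 4b; python3 -c "
import cv2,numpy as np
cv2.imwrite('pics/q4.png',np.hstack([cv2.imread('pics/q4a.png')[:,400:],cv2.imread('pics/q4b.png')[:,400:]]))"
```

```text
23.6 [ 0.55308066 -0.19115689  0.08406929] [-1.9113177  -8.40140539  4.79359361] 0.5043319237167356
```

View pics/q4.png

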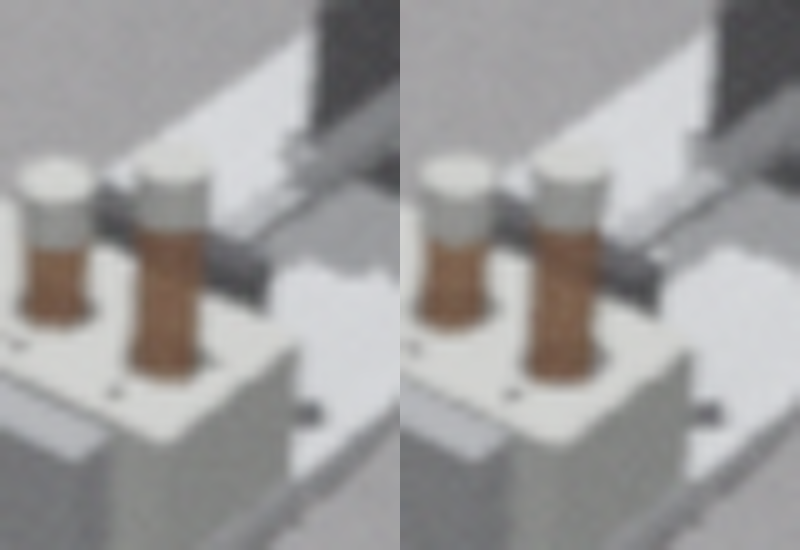

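Jaw edge 268→259 px (about +4 mm); block corner 297→292 px, so it is nearly at the anvil. Continuing in steps.

>>> {"fn": "servo_tool", "kwargs": {
  "increments": [
    {"yaw": 0,"hand": 0.56,"travel": [0,0,0]},
    {"yaw": 0,"hand": 0.6,"travel": [0,0,0]},
    {"yaw": 0,"hand": 0.6,"travel": [0,0,0]}
  ]
}}

```text
t: 23.9
tcp_pos: [0.5534, -0.1921, 0.0845]
tool_rot: [1.0, 0.0, 0.003, 0.004]
force: [-2.3, -11.7, 6.6]
finger_gap: 0.398
```

>>> {"fn": "servo_tool", "kwargs": {
  "increments": [
    {"yaw": 0,"hand": 0.65,"travel": [0,0,0]},
    {"yaw": 0,"hand": 0.65,"travel": [0,0,0]},
    {"yaw": 0,"hand": 0.65,"travel": [0,0,0]}
  ]
}}

```text
t: 24.2
tcp_pos: [0.5535, -0.1925, 0.0846]
tool_rot: [1.0, 0.0, 0.003, 0.005]
force: [-1.7, -11.9, 6.1]
finger_gap: 0.347
```

```bash
python3 lk.py 4c; python3 -c "
import cv2,numpy as np
cv2.imwrite('pics/q5.png',np.hstack([cv2.imread('pics/q4b.png')[:,400:],cv2.imread('pics/q4c.png')[:,400:]]))"
```

```text
24.25 [ 0.55354569 -0.19251303  0.08463791] [ -1.60980799 -11.50106986   6.46392093] 0.35270015531739624
```

View pics/q5.png

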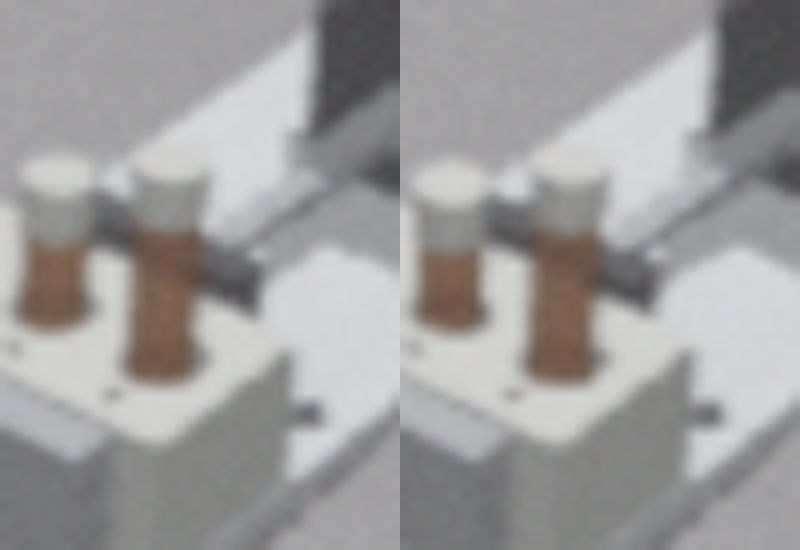

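The force is now 12 N, against about 14 N expected at half-press, and the block is still. The arm has yielded about 5 mm toward -y, so I recentre in small moves, which squeezes further.

>>> {"fn": "servo_tool", "kwargs": {
  "increments": [
    {"yaw": 0,"hand": 0.65,"travel": [0,-1.5,0]},
    {"yaw": 0,"hand": 0.65,"travel": [0,-1.5,0]},
    {"yaw": 0,"hand": 0.65,"travel": [0,0,0]},
    {"yaw": 0,"hand": 0.65,"travel": [0,0,0]}
  ]
}}

```text
t: 24.65
tcp_pos: [0.5536, -0.1899, 0.0847]
tool_rot: [1.0, 0.0, 0.003, 0.005]
force: [-2.5, -11.8, 7.3]
finger_gap: 0.35
```

```bash
python3 lk.py 4d
python3 - <<'E'
from h import *
import pickle
# register jaw right-edge patch & block corner patch between snapshots
def sub(p,x0,y0,x1,y1):
    return cv2.cvtColor(p['pixels'],cv2.COLOR_BGR2GRAY)[y0:y1,x0:x1].astype(np.float32)
L={k:pickle.load(open('sq%s.pkl'%k,'rb')) for k in('1','2','3','4a','4b','4c','4d')}
def edge(p,rows,x0,x1,thr):
    g=cv2.cvtColor(p['pixels'],cv2.COLOR_BGR2GRAY).astype(float);o=[]
    for r in rows:
        l=g[r,x0:x1]; i=int(np.argmax(np.diff(l))); 
        k=np.clip(np.arange(i-2,i+4),0,len(l)-1); lo,hi=l[k].min(),l[k].max(); m=(lo+hi)/2
        j=np.where((l[:-1]<m)&(l[1:]>=m)&(abs(np.arange(len(l)-1)-i)<3))[0]
        if len(j): o.append(x0+j[0]+(m-l[j[0]])/(l[j[0]+1]-l[j[0]]))
    return np.round(np.median(o),2),len(o)
for k,p in L.items():
    print(k,'jaw',edge(p,range(209,216),345,360,0),'block',edge(p,range(222,232),348,362,0))
E
```

```text
24.7 [ 0.55356344 -0.18987201  0.08470478] [ -2.70146647 -11.93682527   6.67663526] 0.34841554707956646
1 jaw (np.float64(355.45), 7) block (np.float64(355.91), 10)
2 jaw (np.float64(353.56), 7) block (np.float64(355.84), 10)
3 jaw (np.float64(351.47), 7) block (np.float64(354.39), 10)
4a jaw (np.float64(351.45), 7) block (np.float64(354.24), 10)
4b jaw (np.float64(350.55), 7) block (np.float64(353.71), 10)
4c jaw (np.float64(350.08), 7) block (np.float64(353.67), 10)
4d jaw (np.float64(349.75), 7) block (np.float64(353.68), 10)
```

Compression estimate: the jaw has moved 7.9 mm and the block 2.6 mm in this stroke, so the pad is pushed in about 5 to 8 mm. The absolute estimate is about 6.7 mm. I add about 1 mm more.

>>> {"fn": "servo_tool", "kwargs": {
  "increments": [
    {"yaw": 0,"hand": 0.65,"travel": [0,-1,0]},
    {"yaw": 0,"hand": 0.66,"travel": [0,-1,0]},
    {"yaw": 0,"hand": 0.66,"travel": [0,0,0]},
    {"yaw": 0,"hand": 0.66,"travel": [0,0,0]},
    {"yaw": 0,"hand": 0.66,"travel": [0,0,0]}
  ]
}}

```text
t: 25.2
tcp_pos: [0.5536, -0.1884, 0.0848]
tool_rot: [1.0, 0.001, 0.003, 0.005]
force: [-3.7, -13.1, 6.6]
finger_gap: 0.342
```

```bash
python3 lk.py 4e
python3 - <<'E'
from h import *
import pickle
def edge(p,rows,x0,x1):
    g=cv2.cvtColor(p['pixels'],cv2.COLOR_BGR2GRAY).astype(float);o=[]
    for r in rows:
        l=g[r,x0:x1]; i=int(np.argmax(np.diff(l))); 
        k=np.clip(np.arange(i-2,i+4),0,len(l)-1); m=(l[k].min()+l[k].max())/2
        j=np.where((l[:-1]<m)&(l[1:]>=m)&(abs(np.arange(len(l)-1)-i)<3))[0]
        if len(j): o.append(x0+j[0]+(m-l[j[0]])/(l[j[0]+1]-l[j[0]]))
    return np.round(np.median(o),2)
p=pickle.load(open('sq4e.pkl','rb'))
print('jaw',edge(p,range(209,216),345,360),'block',edge(p,range(222,232),348,362))
crop(p,'s21.png',285,140,385,260,5.0)
t=snap('top','t21.png')
E
```

```text
25.25 [ 0.5535749  -0.1883224   0.08478655] [ -2.59727982 -13.97359377   7.44778301] 0.33944678429405756
jaw 349.77 block 353.72
```

View pics/s21.png

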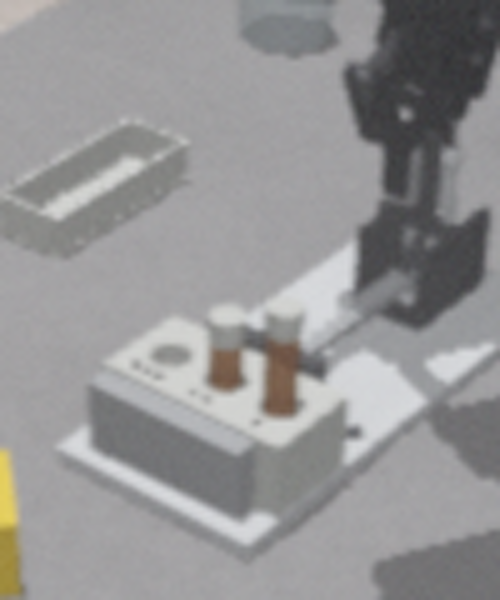

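View pics/t21.png

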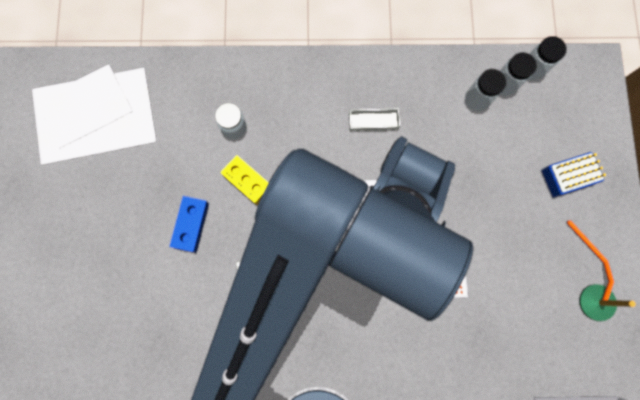

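The force is 13 to 14 N, the block is flat against the anvil and the tubes are upright. Under 2 mm of ram travel remains in this stroke, so overpressing cannot crush the block. I add about 0.8 mm for margin and let it settle.

>>> {"fn": "servo_tool", "kwargs": {
  "increments": [
    {"yaw": 0,"hand": 0.66,"travel": [0,-1,0]},
    {"yaw": 0,"hand": 0.66,"travel": [0,-0.8,0]},
    {"yaw": 0,"hand": 0.66,"travel": [0,0,0]},
    {"yaw": 0,"hand": 0.66,"travel": [0,0,0]},
    {"yaw": 0,"hand": 0.66,"travel": [0,0,0]},
    {"yaw": 0,"hand": 0.66,"travel": [0,0,0]},
    {"yaw": 0,"hand": 0.66,"travel": [0,0,0]},
    {"yaw": 0,"hand": 0.66,"travel": [0,0,0]}
  ]
}}

```text
t: 26.1
tcp_pos: [0.5536, -0.1869, 0.0848]
tool_rot: [1.0, 0.001, 0.003, 0.006]
force: [-2.8, -13.7, 7.3]
finger_gap: 0.34
```

```bash
python3 lk.py 4f
python3 - <<'E'
from h import *
import pickle
def edge(p,rows,x0,x1):
    g=cv2.cvtColor(p['pixels'],cv2.COLOR_BGR2GRAY).astype(float);o=[]
    for r in rows:
        l=g[r,x0:x1]; i=int(np.argmax(np.diff(l))); 
        k=np.clip(np.arange(i-2,i+4),0,len(l)-1); m=(l[k].min()+l[k].max())/2
        j=np.where((l[:-1]<m)&(l[1:]>=m)&(abs(np.arange(len(l)-1)-i)<3))[0]
        if len(j): o.append(x0+j[0]+(m-l[j[0]])/(l[j[0]+1]-l[j[0]]))
    return np.round(np.mean(o),2)
for k in('side0','sq1','sq4d','sq4e','sq4f'):
    p=pickle.load(open(k+'.pkl','rb'))
    print(k,'jaw',edge(p,range(209,216),345,362),'block',edge(p,range(222,232),348,362))
ps=[cv2.cvtColor(snap('side')['pixels'],cv2.COLOR_BGR2GRAY).astype(float)]
crop(p,'s22.png',315,175,365,235,10)
E
```

```text
26.15 [ 0.5535459  -0.1868848   0.08478341] [ -3.36029758 -14.91059658   6.88191592] 0.34304042564334514
side0 jaw 356.58 block 356.5
sq1 jaw 354.1 block 356.47
sq4d jaw 349.44 block 354.5
sq4e jaw 349.15 block 354.51
sq4f jaw 349.37 block 354.5
```

View pics/s22.png

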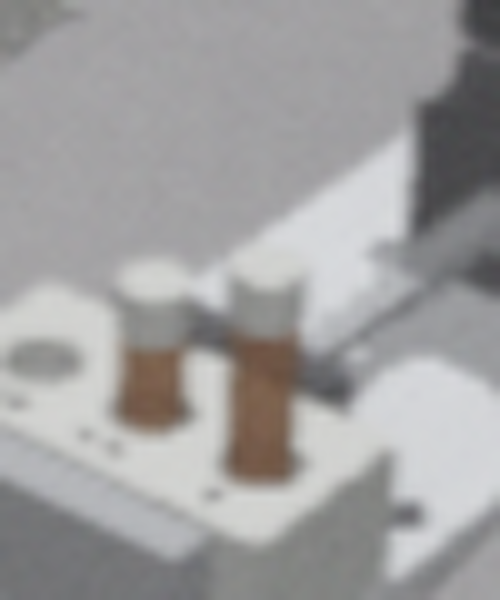

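Run:
```python
from h import *
S=manip.sense();print(S['t'],S['tcp_pos'],S['force'],S['finger_gap'],abs(S['qd']).max())
print(manip.sign_off())
```

```text
26.2 [ 0.55354846 -0.1868355   0.08478513] [ -4.11449035 -13.5918819    6.63979343] 0.34167716295504974 0.002038904257286213
the job is handed in; nothing more can be done
None
```

I put the tall tube in the one-dot pocket and the short tube in the two-dot pocket, then pumped the trigger four times. I handed in at 26.2 s still holding the fourth squeeze; the hand-in gives no verdict, so I can't confirm it passed.

**Last checks:**
- **Tubes:** the side view shows both upright and down in their pockets.
- **Block:** it looked flat against the anvil, and its edge did not move over the last three pictures. I could only judge this from the side camera, because the arm hid the clamp from above.
- **Trigger:** force on the tool was about 14 N, matching the half-pressed value you gave, and the arm was still.
- **Pad:** jaw travel of about 33–34 mm puts the pad about 7–8 mm in, well short of crushing. The pad gap itself could not be seen.

**Where the checks disagreed:**
- **Pad depth:** other readings gave a pad depth nearer 6 mm. My free-stroke force also read about 7 N instead of 5 N, which would put it slightly under half way. Every estimate stays within 5–11.5 mm.
- **Last move:** the final small tightening made no measurable change in jaw position.

The bystanders I could see in the last top view had not moved. The timer and the well plate were mostly hidden by the arm, so I could not check those two.

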